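# Load the feed track of the cross-drilling unit

### The job

Load the drilling unit's feed track: swing the keeper clear, then slide in all the welded lug feet lying on the bench, one behind another, from the open end, and last the follower behind them. With the follower push the row gently home until you feel it against the end stop under the hood (the stop's place differs from job to job), so that no gaps are left and the part-in-place switch stays pressed, then swing the keeper shut and leave the other things on the bench where they lie.

Things in the scene. Friction and masses are not known exactly. Their poses are not given: they have to be found in the camera images.
- feeder: Feed track with drilling unit, fixed. Origin: middle of the track's mouth, at bench level; y axis along the track, out of the open end (parts slide in towards -y); z up. All x, y below are mm in this frame, heights mm above the bench. Track floor 12 high. From y 0 inwards two angle-iron rails: 74 clear between their sides; lips at heights 24 to 32, 46 clear between, hold base plates down.
- sill (a point): Middle of the loading sill, on the track floor (height 12) at y +50: the bare floor from y 0 to +100, open above, where a part is set down before it slides in under the lips. Two low guides (tops 24) flare from 76 apart at the mouth to 104 at y +90.
- hood_front (a point): Middle of the hood's front face, on the track floor at y -315. The drilling unit behind it (y -315 to -520, x -62 to +62, 200 high) covers the track's closed end; parts pass under its roof (underside 96). The end stop is hidden inside: its face lies somewhere from y -395 to -345. A motor sticks out of the unit's +x side.
- keeper (a joint): Swing keeper: flat bar across the track just outside the mouth, at heights 39 to 49. 0 rad: shut, along the feeder's x axis; grows as it swings outward (counterclockwise from above, to +y), up to 1.9. Pivot axis at x -62, y +15. Moved by its pin, stays where left (about 1 N at the pin). Clear from 1.2 up, shut below 0.15; it starts shut or nearly so.
- keeper_pin (a point): Middle of the keeper's upright grip pin: 16 mm across, heights 49 to 94, 112 mm from the pivot axis (on the far side of the track when the keeper is shut).
- switch (a joint): Plunger of the part-in-place switch in the end stop: at 0 m it stands 6 mm proud of the stop's face; a foot that touches the stop presses it to 0.006. Light spring (under 1 N), weaker than the friction of a foot.
- foot_a_mid (a point): Lug foot: mill-black base plate 70 (x) x 60 (y) x 8 mm, an upright lug welded on its middle, 10 thick (x), 44 wide (y), 68 mm high over all, rounded top, 0.46 kg (2 to 4 N slides it), alike either way round; stands on its base. Point on its axis, 35 mm above its underside. Its 60 mm side goes along the track. 2 to 4 feet are present.
- foot_b_mid (a point): Lug foot: mill-black base plate 70 (x) x 60 (y) x 8 mm, an upright lug welded on its middle, 10 thick (x), 44 wide (y), 68 mm high over all, rounded top, 0.46 kg (2 to 4 N slides it), alike either way round; stands on its base. Point on its axis, 35 mm above its underside. Its 60 mm side goes along the track. 2 to 4 feet are present.
- foot_c_mid (a point): Lug foot: mill-black base plate 70 (x) x 60 (y) x 8 mm, an upright lug welded on its middle, 10 thick (x), 44 wide (y), 68 mm high over all, rounded top, 0.46 kg (2 to 4 N slides it), alike either way round; stands on its base. Point on its axis, 35 mm above its underside. Its 60 mm side goes along the track. 2 to 4 feet are present.
- foot_d_mid (a point): Lug foot: mill-black base plate 70 (x) x 60 (y) x 8 mm, an upright lug welded on its middle, 10 thick (x), 44 wide (y), 68 mm high over all, rounded top, 0.46 kg (2 to 4 N slides it), alike either way round; stands on its base. Point on its axis, 35 mm above its underside. Its 60 mm side goes along the track. 2 to 4 feet are present.
- follower_mid (a point): Follower, bright steel: base plate 70 (x) x 100 (y) x 8 mm, a 30 mm wide step 22 mm high, an upright dark handle plate on its middle, 14 thick (x), 44 wide (y), 72 mm high over all, beaded top edge 18 across; 0.65 kg, alike either way round. Point on its axis, 35 mm above its underside. Its 100 mm side goes along the track.
- angle: Bystander: steel angle offcut, 70 mm long, legs 45 mm, lying among the feet.
- tube: Bystander: square-tube offcut 120 x 40 x 40 mm.
- roundbar: Bystander: round-bar offcut, 30 mm across, 120 mm long.
- flat_low: Bystander: flat bar 150 x 40 x 10 mm.
- flat_top: Bystander: flat bar 130 x 40 x 10 mm, lying on the other flat bar.
- blank: Bystander: bare base plate 70 x 60 x 8 mm, without a lug, lying flat.
- hammer: Bystander: hammer.
- brush: Bystander: brush with a wooden handle.
There are look-alikes about, which are no part of the job. Leave any blue or green look-alike of the part that bears foot_d_mid alone.

How it is judged (in metres and radians):
On the way, in this order (a step that is already met when the one before it is completed fails the run):
1. the keeper is swung clear of the track (value of joint keeper above 1.2 rad), for 0.2 s.
2. every foot is in the track, wholly under the lips (x of foot_a_mid in the frame of feeder between -0.006 and 0.006 m and y of foot_a_mid in the frame of feeder between -0.42 and -0.03 m and z of foot_a_mid in the frame of feeder between 0.041 and 0.053 m and x of foot_b_mid in the frame of feeder between -0.006 and 0.006 m and y of foot_b_mid in the frame of feeder between -0.42 and -0.03 m and z of foot_b_mid in the frame of feeder between 0.041 and 0.053 m and x of foot_c_mid in the frame of feeder between -0.006 and 0.006 m and y of foot_c_mid in the frame of feeder between -0.42 and -0.03 m and z of foot_c_mid in the frame of feeder between 0.041 and 0.053 m and x of foot_d_mid in the frame of feeder between -0.006 and 0.006 m and y of foot_d_mid in the frame of feeder between -0.42 and -0.03 m and z of foot_d_mid in the frame of feeder between 0.041 and 0.053 m), for 0.2 s.
3. the follower is in behind them and the row is home: no gaps, switch pressed (all of step 2 and (distance between foot_a_mid and follower_mid between 0.077 and 0.0835 m or distance between foot_a_mid and follower_mid between 0.137 and 0.1445 m or distance between foot_a_mid and follower_mid between 0.197 and 0.2055 m or distance between foot_a_mid and follower_mid between 0.257 and 0.2665 m) and (distance between foot_b_mid and follower_mid between 0.077 and 0.0835 m or distance between foot_b_mid and follower_mid between 0.137 and 0.1445 m or distance between foot_b_mid and follower_mid between 0.197 and 0.2055 m or distance between foot_b_mid and follower_mid between 0.257 and 0.2665 m) and (distance between foot_c_mid and follower_mid between 0.077 and 0.0835 m or distance between foot_c_mid and follower_mid between 0.137 and 0.1445 m or distance between foot_c_mid and follower_mid between 0.197 and 0.2055 m or distance between foot_c_mid and follower_mid between 0.257 and 0.2665 m) and (distance between foot_d_mid and follower_mid between 0.077 and 0.0835 m or distance between foot_d_mid and follower_mid between 0.137 and 0.1445 m or distance between foot_d_mid and follower_mid between 0.197 and 0.2055 m or distance between foot_d_mid and follower_mid between 0.257 and 0.2665 m) and x of follower_mid in the frame of feeder between -0.006 and 0.006 m and y of follower_mid in the frame of feeder between -0.3 and -0.045 m and z of follower_mid in the frame of feeder between 0.041 and 0.053 m and distance between any of foot_a_mid, foot_b_mid, foot_c_mid, foot_d_mid and follower_mid below 0.0835 m and value of joint switch above 0.004 m), for 0.2 s.
4. the keeper is shut again (value of joint keeper below 0.15 rad), for 0.2 s.
At the end, for the whole second after the job is handed in: All feet present stand in the track wholly under the lips, butted together (gaps of no more than about 3 mm) with the follower butted behind the last; the end-stop switch is pressed by more than 4 of its 6 mm; the keeper is shut to within 0.15 rad; all is at rest (all of step 3 and linear speed of each of foot_a, foot_b, foot_c, foot_d, follower below 0.01 m/s and value of joint keeper below 0.15 rad); the robot touches nothing.
It fails at once if the row is rammed: parts of it press on one another with more than 50 N (contact force between foot_a and foot_b above 50 N or contact force between any of foot_a, foot_b and foot_c above 50 N or contact force between any of foot_a, foot_b, foot_c and foot_d above 50 N or contact force between any of foot_a, foot_b, foot_c, foot_d and follower above 50 N).
It fails at once if a bystander is shifted by more than 40 mm (distance of any of angle, tube, roundbar, flat_low, flat_top, blank, hammer, brush from where it was at the start of the episode above 0.04 m).
Of foot_a, foot_b, foot_c, foot_d only 2 to 4 are there at a start; the rules pass over those that are not, and their reading is None.
At some moment in a run one of foot_a, foot_b, foot_c, foot_d, follower may be knocked a few centimetres aside while the robot is not near it.
Once in a run the grip may slacken for a moment while it holds something.
It also fails if it takes over 210 s, if anything falls off the work surface, if the arm or the gripper's body presses on something with over 40 N, if the wrist force passes 120 N, or if a joint passes its speed limit or range.

### The arm

A 6-joint arm with a two-finger parallel gripper is mounted at the origin on the work surface. World frame = base frame: x ahead of the robot, y to its left, z up, the work surface at z = 0. Lengths are in mm, angles in degrees, forces in N, time in s.
With the tool pointing down it reaches from about 300 to 850 mm from the base axis. Payload 4.2 kg.
Tool frame: the origin (TCP) lies at the centre of the arm's flange, where the gripper is bolted on; the fingertips stand 191 mm ahead of it and the grasp point (between the pads) lies 172 mm ahead of it; z points along the fingers, y is the direction in which the jaws open and shut (so a half turn about z gives the same grasp; the last joint's range is limited). The gripper opens to 91 mm and grips with 3 to 60 N. Pads are 32 mm wide; open, the fingers measure 118 mm over their backs; the gripper's body (76 mm by 178 mm) begins 60 mm behind the grasp point.
Start: joints at [-67.437, 18.312, 89.639, -0, 72.044, -1.146], TCP at [231.201, -526.469, 404.776] pointing down, gripper open.
Joint ranges: [-177.97, 177.97], [-48.28, 115.42], [12.27, 149.76], [-77.06, 257.06], [2.81, 150.46], [-146.56, 146.56]. Speed limits (degrees/s): [147.25, 147.25, 180, 180, 180, 180].

### API

Orientations are given as [roll, pitch, yaw] about the fixed x, y, z axes, in that order (R = Rz(yaw) Ry(pitch) Rx(roll)).
In Python, from workcell import status, vision, ticket gives the robot as it stands.
- The arm moves only by the shell command python3 -m jog 'ROWS' [FORCE]. ROWS is JSON, a list of rows, each a list of 7 numbers: the finger opening in m, from 0 to 0.0912, then the shift along the tool's x, y, z in m, then the turn, a rotation vector about the tool's x, y, z in rad. A call has 1 to 12 rows; each row shifts and turns the commanded pose from where the row before left it, along the tool's axes as they then stand; what a row does not reach is not made up. A row lasts 1/8 s, in which the tool goes at most 62.5 mm and 10.7 degrees, less where a joint would pass 70% of its speed; a pose out of reach is approached as far as the arm can. A call with a gripper value outside its range is refused whole. The fingers move at their own pace and stop on an object; FORCE is the grip in N (left out, the last holds). Time passes only in rows, so rows that do not move let the fingers close. It gives the time, the measured TCP pose, the force and the opening at its end, in the units of the state.
- status.state(): the state, without advancing time (a new reading comes with each control period).
- vision.grab_frame(name): name is "scene" or "top" or "wrist"; returns a dict with "color" (400x640x3 uint8, blue, green, red), "depth" (400x640 float32, mm along the optical axis (not along the pixel's ray), 0 where there is no reading), "fov_y" (degrees; the focal length in pixels is half the picture's height over the tangent of half this angle, whatever the lens; pixels are square), "cx", "cy" (the principal point, pixels), "k1" (the pictures are not rectified: a ray, as slopes to the right and down, at radius r is drawn at 1 + k1 r^2 times it, then the intrinsics apply), "pose" (4x4, takes a point from camera to world coordinates). Camera axes: x right, y down, z forward; pixel columns grow to the right and rows downward; lengths in mm; the calibration is good to about 2 mm. A picture is of the moment at which its call begins.
- ticket.job_done(): hands the job in, once; it reports no verdict.
Trained networks look in the newest picture that a camera, given by its name, has taken for a name from the list of things; names that differ only in an ending like _2 or _b are one class to them, and where a whole thing is asked for, a point or a joint stands for the part that bears it (a point fixed in the world has none). Each returns a list of dicts, best first, with "p" (0 to 1); they miss things now and then, are a little off and sometimes report something else, mostly with a low value. They report only what shows in the picture. A call takes as long as a camera call. They do not tell look-alikes from the thing itself.
- vision.find_in(camera, label): "location" ([x, y, z] in mm, in world coordinates, good to about 4 mm: the middle of the surface that is visible of it).
- vision.silhouettes(camera, label): "pixels" (400x640 bool, what is visible of it).
The state is a dict: "time_s": time; "qpos": joint angles; "qvel": joint speeds; "effort": joint torques, N m; "ee_pos": TCP position; "ee_rot": TCP orientation; "force": force on the tool from outside, world axes, zero at the start; "torque": the same for the moment, N m; "gripper_width": finger opening in mm.
Only numpy, scipy, OpenCV 4.12 (cv2) and the standard library are available. Lean on these libraries where they do the work, as an engineer would, in place of code of your own. Each camera call takes 0.05 s, during which the arm holds its last target.

## Working session

There is one attempt and no reset: what is moved stays moved. The work goes in short steps, Python scripts to look and compute and a shell command to move; the robot and the scene stay as the last step left them, time stands still between calls to the robot, and variables do not carry over. Pictures are saved under pics/ and viewed, and the job is handed in when it is done.

```bash
ls; mkdir -p pics; cat > h.py <<'E'
import numpy as np, cv2
from workcell import status, vision, ticket
def grab(n,save=None):
    f=vision.grab_frame(n)
    if save: cv2.imwrite('pics/'+save,f['color'])
    return f
E
python3 - <<'E'
from h import *
print(status.state())
for n in ['scene','top','wrist']:
    f=grab(n,n+'0.png'); print(n,f['fov_y'],f['cx'],f['cy'],f['k1'],np.round(f['pose'],3).tolist())
E
```

```text
pics
{'time_s': 0.0, 'qpos': array([-6.74356748e+01,  1.83512888e+01,  8.97073370e+01, -1.10362265e-03,
        7.20426367e+01, -1.14373324e+00]), 'qvel': array([-0.08434028, -0.12072326,  0.10278057, -0.05120236,  0.05516129,
        0.01535778]), 'effort': array([-1.13966435e-03, -4.12463844e+01, -2.31974906e+01,  7.28400657e-02,
        4.55432211e-02, -1.35810433e-04]), 'ee_pos': array([ 231.14685089, -526.30781783,  403.91720053]), 'ee_rot': array([-1.79898737e+02, -9.72208258e-04,  2.37083988e+01]), 'force': array([ 0.89625347, -0.87173727,  0.05446164]), 'torque': array([-0.03106215,  0.00255395, -0.00399673]), 'gripper_width': 91.04391134145598}
scene 54.47177733805734 317.12449371151337 198.59917185482342 -0.017341992783288223 [[0.326, 0.734, -0.596, 1178.851], [0.945, -0.249, 0.211, -216.584], [0.007, -0.632, -0.775, 926.715], [0.0, 0.0, 0.0, 1.0]]
top 53.609699310049116 322.5471425796327 205.0443230994154 -0.07241903402068728 [[-0.002, -0.977, 0.211, 221.44], [-1.0, 0.003, 0.005, 0.985], [-0.005, -0.211, -0.977, 1545.409], [0.0, 0.0, 0.0, 1.0]]
wrist 69.814823380162 314.9563209950055 202.17139334035434 0.00019485312381518452 [[0.402, -0.888, -0.225, 293.729], [-0.916, -0.39, -0.096, -498.637], [-0.002, 0.245, -0.97, 384.171], [0.0, 0.0, 0.0, 1.0]]
```

View pics/scene0.png

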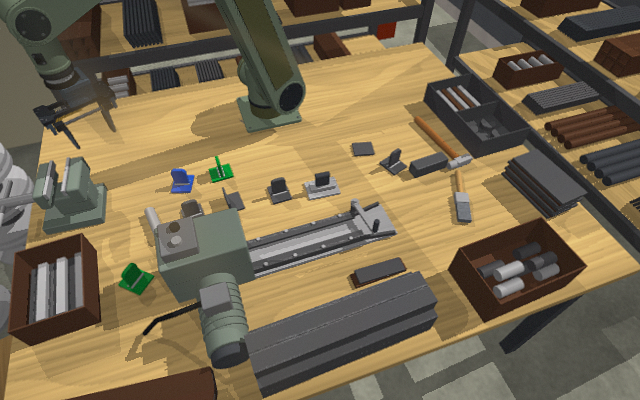

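View pics/top0.png

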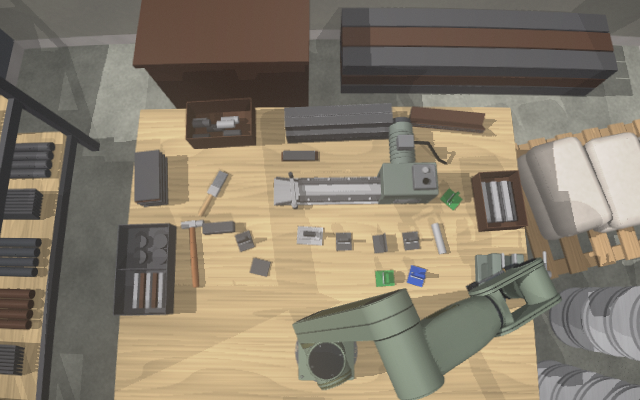

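View pics/wrist0.png

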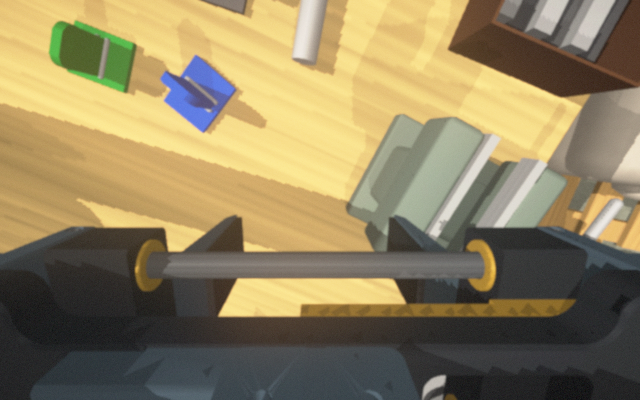

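```bash
cat >> h.py <<'E'
def crop(src,x0,y0,x1,y1,k,out):
    im=src if not isinstance(src,str) else cv2.imread('pics/'+src)
    cv2.imwrite('pics/'+out,cv2.resize(im[y0:y1,x0:x1],None,fx=k,fy=k,interpolation=cv2.INTER_CUBIC))
def proj(f,P):
    P=np.atleast_2d(P); T=np.linalg.inv(f['pose']); C=P@T[:3,:3].T+T[:3,3]
    s=C[:,:2]/C[:,2:]; r2=(s**2).sum(1,keepdims=True); s=s*(1+f['k1']*r2)
    F=200/np.tan(np.radians(f['fov_y']/2)); return s*F+[f['cx'],f['cy']]
def cloud(f):
    F=200/np.tan(np.radians(f['fov_y']/2)); v,u=np.mgrid[0:400,0:640]
    K=np.array([[F,0,f['cx']],[0,F,f['cy']],[0,0,1.]])
    p=np.stack([u,v],-1).reshape(-1,1,2).astype(float)
    s=cv2.undistortPoints(p,K,np.array([f['k1'],0,0,0.]) ).reshape(400,640,2)
    d=f['depth'][...,None]; C=np.concatenate([s*d,d],-1)
    return C@f['pose'][:3,:3].T+f['pose'][:3,3]
E
python3 - <<'E'
from h import *
crop('top0.png',170,130,470,300,2.6,'top0c.png')
crop('scene0.png',110,130,480,330,2.1,'scene0c.png')
for cam in ['top','scene']:
    for l in ['foot_a_mid','follower_mid','keeper_pin','keeper','feeder','angle','blank']:
        f=grab(cam)
        for d in vision.find_in(cam,l)[:6]: print(cam,l,round(d['p'],2),np.round(d['location']),np.round(proj(f,d['location'])[0]))
E
```

```text
top foot_a_mid 0.79 [ 410. -334.   11.] [410. 241.]
top foot_a_mid 0.52 [309. 251.  12.] [260. 267.]
top follower_mid 0.63 [ 622. -226.   82.] [384. 183.]
top follower_mid 0.55 [427.  63.   7.] [309. 237.]
top keeper_pin 0.58 [610. 127.  50.] [292. 189.]
top keeper 0.69 [608. 130.  46.] [292. 189.]
top feeder 0.76 [ 622. -224.   79.] [383. 183.]
top angle 0.64 [ 406. -215.   11.] [380. 242.]
top blank 0.76 [311. 257.  10.] [258. 267.]
top blank 0.27 [464. 411.  40.] [219. 226.]
scene foot_a_mid 0.6 [ 418. -334.   33.] [191. 211.]
scene foot_a_mid 0.48 [ 660. -266.  108.] [225. 260.]
scene follower_mid 0.95 [441.  56.  14.] [321. 188.]
scene follower_mid 0.4 [ 665. -267.  113.] [225. 261.]
scene keeper_pin 0.77 [626. 132.  51.] [368. 220.]
scene keeper 0.74 [624. 127.  51.] [367. 220.]
scene keeper 0.49 [440.  56.  16.] [321. 187.]
scene feeder 0.77 [ 662. -270.  111.] [223. 261.]
scene angle 0.62 [ 402. -211.    9.] [233. 201.]
scene blank 0.69 [ 661. -271.  111.] [223. 261.]
scene blank 0.67 [316. 254.  12.] [363. 148.]
```

View pics/top0c.png

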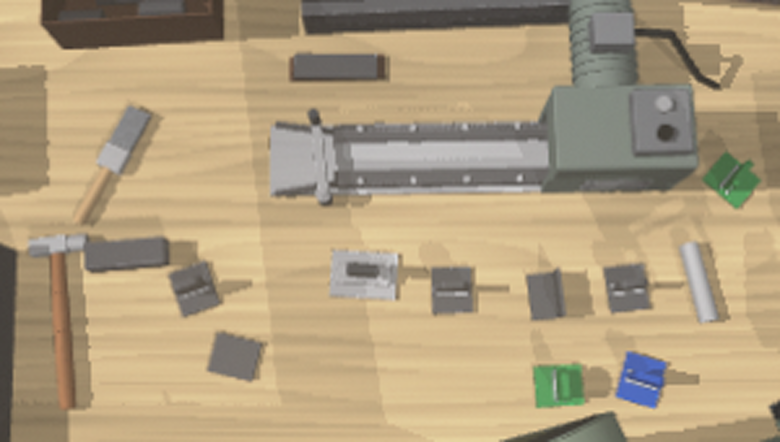

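View pics/scene0c.png

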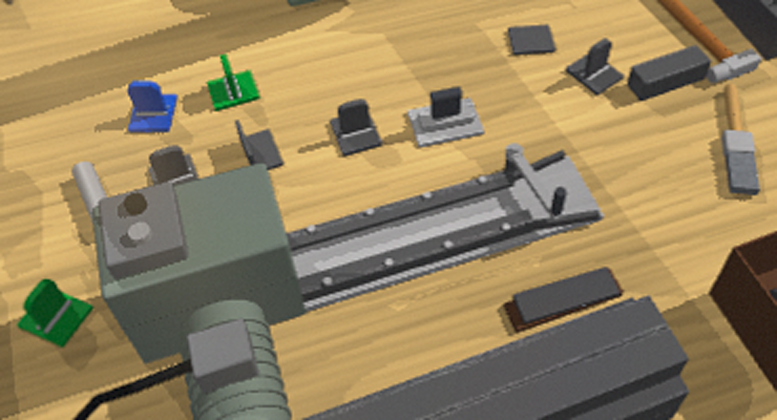

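```bash
cat > m.py <<'E'
from h import *
f=grab('top'); P=cloud(f); g=grab('scene'); Q=cloud(g)
np.save('P.npy',P);np.save('Q.npy',Q);np.save('gc.npy',g['color']);np.save('fc.npy',f['color'])
for nm,A in [('top',P),('scene',Q)]:
    A=A.reshape(-1,3)
    m=(A[:,2]>-30)&(A[:,2]<120)&(A[:,0]>250)&(A[:,0]<800)&(abs(A[:,1])<500)
    b=A[m]; z=b[:,2]
    print(nm,'bench z',np.median(z[z<8]))
    for c in [(409,-334),(420,-45),(425,-40),(410,240),(430,60)]:
        pass
    # lug heights
    w=A[(A[:,2]>28)&(A[:,2]<78)&(A[:,0]>340)&(A[:,0]<500)&(A[:,1]>-400)&(A[:,1]<330)]
    lab=np.round(w/1)
    # cluster via image
    im=np.zeros((260,800),np.uint8); ij=np.c_[w[:,0]-300,w[:,1]+450].astype(int); im[ij[:,0],ij[:,1]]=255
    im=cv2.dilate(im,np.ones((9,9)))
    n,L=cv2.connectedComponents(im)
    for k in range(1,n):
        s=w[L[ij[:,0],ij[:,1]]==k]
        if len(s)<15: continue
        c=s.mean(0); u,sv,vt=np.linalg.svd((s-c)[:,:2],full_matrices=False); 
        print(nm,len(s),np.round(c,1),'ang of long axis from Y',round(np.degrees(np.arctan2(-vt[0,0]*np.sign(vt[0,1]),abs(vt[0,1]))),1),'zmax',round(s[:,2].max(),1), 'ext',np.round(np.ptp((s-c)[:,:2]@vt.T,axis=0)))
E
python3 m.py
python3 - <<'E'
from h import *
P=np.load('P.npy');Q=np.load('Q.npy')
for nm,A in [('top',P),('scene',Q)]:
    A=A.reshape(-1,3)
    m=(A[:,2]>4)&(A[:,2]<60)&(A[:,0]>520)&(A[:,0]<700)&(A[:,1]>-190)&(A[:,1]<250)
    A=A[m]
    k=3.4; im=np.zeros((int(180*k)+1,int(440*k)+1),np.uint8)
    im=np.zeros((330,800),np.uint8);k=1.8
    for p in A: cv2.circle(im,(int((250-p[1])*k),int((700-p[0])*k)),1,int(40+p[2]*3.5),-1)
    cv2.imwrite(f'pics/hm_{nm}.png',im)
E
```

```text
top bench z 0.5512180303160221
top 42 [ 402.7 -229.9   43.4] ang of long axis from Y -84.4 zmax 56.3 ext [67.  6.]
top 45 [405.9 -69.6  59.6] ang of long axis from Y 0.3 zmax 75.2 ext [43.  9.]
top 46 [ 411.4 -333.4   59.7] ang of long axis from Y 4.8 zmax 75.5 ext [43. 11.]
top 46 [413.9 311.4  58.8] ang of long axis from Y 22.0 zmax 72.8 ext [37. 12.]
top 63 [429.9  61.5  66.7] ang of long axis from Y -6.4 zmax 77.3 ext [49. 18.]
scene bench z 0.43507138883722973
scene 53 [ 407.2 -227.    42.9] ang of long axis from Y -84.5 zmax 48.4 ext [68.  6.]
scene 186 [ 414.4 -332.5   52. ] ang of long axis from Y 7.4 zmax 71.9 ext [44. 14.]
scene 161 [413.4 -70.1  52.4] ang of long axis from Y 1.4 zmax 71.7 ext [44. 14.]
scene 97 [418.4 311.7  53.3] ang of long axis from Y 15.2 zmax 72.9 ext [33. 15.]
scene 189 [438.5  61.4  55.4] ang of long axis from Y -6.5 zmax 77.3 ext [45. 17.]
```

```bash
python3 -c "
import cv2,numpy as np
cv2.imwrite('pics/hm.png',np.vstack([cv2.imread('pics/hm_top.png')[:300],cv2.imread('pics/hm_scene.png')[:300]]))"
```

```text
(no output)
```

View pics/hm.png

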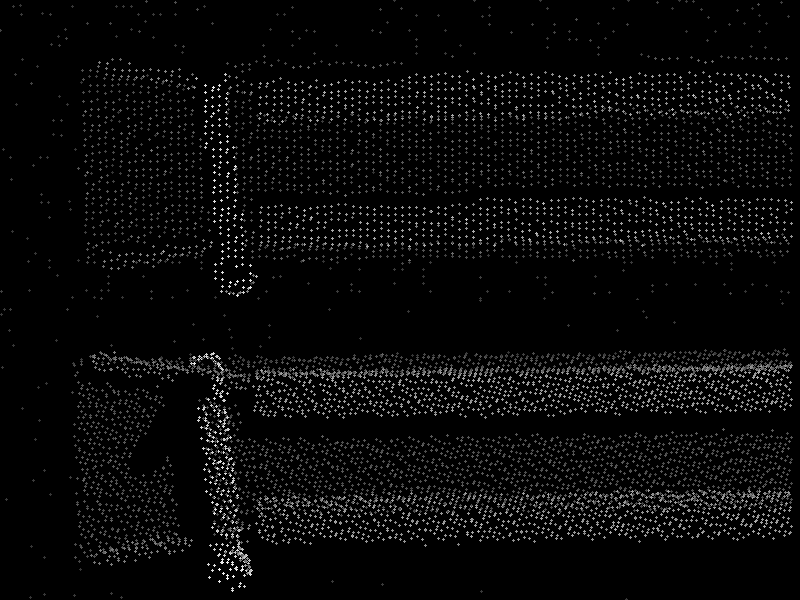

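```bash
python3 - <<'E'
from h import *
P=np.load('P.npy');Q=np.load('Q.npy')
for nm,A in [('top',P),('scene',Q)]:
    A=A.reshape(-1,3)
    L=A[(A[:,2]>24)&(A[:,2]<40)&(A[:,0]>550)&(A[:,0]<680)&(A[:,1]>-185)&(A[:,1]<100)]
    F=A[(A[:,2]>7)&(A[:,2]<18)&(A[:,0]>550)&(A[:,0]<680)&(A[:,1]>115)&(A[:,1]<235)]
    print(nm,'lip z',np.median(L[:,2]),'floor',np.median(F[:,2]), F[:,1].max(), np.percentile(F[:,1],99))
    ys=np.arange(-180,100,20)
    r=[]
    for y in ys:
        s=L[abs(L[:,1]-y)<10][:,0]; mid=(s.min()+s.max())/2
        lo=s[s<mid];hi=s[s>mid]
        r.append([lo.min(),lo.max(),hi.min(),hi.max()])
    r=np.array(r)
    for i in range(4): 
        k=np.polyfit(ys,r[:,i],1); print(' edge',i,round(k[1],1),'slope deg',round(np.degrees(np.arctan(k[0])),2))
    M=A[(A[:,2]>24)&(A[:,2]<38)&(A[:,0]>550)&(A[:,0]<680)&(A[:,1]>90)&(A[:,1]<125)]
    for x0 in range(560,670,10):
        s=M[abs(M[:,0]-x0)<5]
        if len(s): print('   mouth',x0,round(s[:,1].max(),1))
    K=A[(A[:,2]>40)&(A[:,2]<55)&(A[:,0]>530)&(A[:,0]<690)&(A[:,1]>105)&(A[:,1]<155)]
    k=np.polyfit(K[:,0],K[:,1],1); print('keeper mean',K.mean(0).round(1),'angle',np.degrees(np.arctan(k[0])).round(1))
    p=A[(A[:,2]>70)&(A[:,2]<100)&(A[:,0]>540)&(A[:,0]<700)&(A[:,1]>95)&(A[:,1]<175)]
    print('pin',len(p),p.mean(0).round(1) if len(p) else '', p[:,2].max() if len(p) else '')
E
python3 - <<'E'
from h import *
crop('top0.png',250,160,400,215,5.2,'top_track.png')
E
```

```text
top lip z 32.08949098892106 floor 12.006758628756643 232.600239756043 204.5757091905294
 edge 0 563.4 slope deg -0.83
 edge 1 587.1 slope deg -1.05
 edge 2 633.9 slope deg -1.01
 edge 3 657.7 slope deg -0.75
   mouth 560 93.2
   mouth 570 113.0
   mouth 580 105.1
   mouth 590 97.1
   mouth 630 105.6
   mouth 640 105.6
   mouth 650 121.9
   mouth 660 94.2
keeper mean [595.3 125.2  48.8] angle 6.3
pin 21 [657.1 132.6  88.9] 99.71614657950636
scene lip z 32.077220733895444 floor 12.573627554021641 209.71508044911306 207.84713736176178
 edge 0 565.7 slope deg -0.57
 edge 1 592.2 slope deg -0.65
 edge 2 635.7 slope deg -0.74
 edge 3 661.9 slope deg -0.64
   mouth 560 120.6
   mouth 570 124.0
   mouth 580 107.3
   mouth 590 106.1
   mouth 640 108.5
   mouth 650 124.6
   mouth 660 123.9
keeper mean [603.7 126.3  48.9] angle 6.5
pin 54 [664.1 133.   86.4] 96.48084538222781
```

View pics/top_track.png

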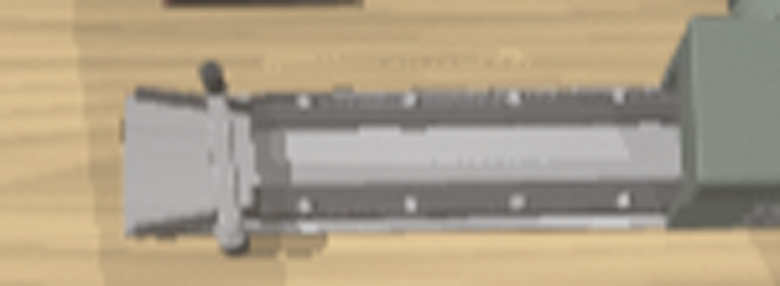

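```bash
cat >> h.py <<'E'
def togo(X,Y,Z,yaw=None):
    from scipy.spatial.transform import Rotation as R
    s=status.state(); r=R.from_euler('xyz',s['ee_rot'],degrees=True)
    d=np.array([X,Y,Z])-s['ee_pos']; t=r.inv().apply(d)
    print('t',round(s['time_s'],2),'pos',s['ee_pos'].round(1),'rot',s['ee_rot'].round(1),'F',s['force'].round(1),'w',round(s['gripper_width'],1),'shift tool mm',t.round(1), 'turnz rad', None if yaw is None else round(-np.radians(yaw-s['ee_rot'][2]),4))
E
python3 -m jog '[[0.09,0,0,0,0,0,-0.167],[0.09,0,0,0,0,0,-0.167],[0.09,0,0,0,0,0,-0.167],[0.09,0,0,0,0,0,-0.167],[0.09,0,0,0,0,0,-0.167],[0.09,0,0,0,0,0,-0.167],[0.09,0,0,0,0,0,-0.167],[0.09,0.04,0.03,0,0,0,0],[0.09,0.05,0.033,0,0,0,0],[0.09,0.05,0.033,0,0,0,0],[0.09,0.05,0.033,0,0,0,0],[0.09,0.05,0.033,0,0,0,0]]'
python3 -c "
from h import *
togo(640,50,400,90.8)"
```

```text
time_s: 3.15
ee_pos: [391.0, -282.9, 405.0]
ee_rot: [180.0, 0.0, 90.7]
force: [1.0, -0.7, -0.0]
gripper_width: 90.0
t 3.15 pos [ 391.  -282.9  405. ] rot [180.    0.   90.7] F [ 1.  -0.7 -0. ] w 90.0 shift tool mm [330.  252.8   5. ] turnz rad -0.0024
```

```bash
python3 -m jog '[[0.06,0.05,0.03,0,0,0,0],[0.06,0.05,0.03,0,0,0,0],[0.06,0.05,0.03,0,0,0,0],[0.06,0.05,0.03,0,0,0,0],[0.06,0.05,0.03,0,0,0,0],[0.06,0.05,0.03,0,0,0,0],[0.06,0.04,0.03,0,0,0,0],[0.06,0,0,0,0,0,0],[0.06,0,0,0,0,0,0]]'
python3 - <<'E'
from h import *
f=grab('wrist','w1.png'); P=cloud(f); np.save('W.npy',P); togo(660,133,247,90.8)
def ln(A,B,c,im):
    a,b=proj(f,[A,B]); cv2.line(im,tuple(int(v) for v in a),tuple(int(v) for v in b),c,1)
im=f['color'].copy()
a=np.radians(0.8); O=np.array([610.5,107,0]); X=np.array([np.cos(a),np.sin(a),0]);Y=np.array([-np.sin(a),np.cos(a),0]);Z=np.array([0,0,1])
for x in (-23,23): ln(O+x*X+32*Z,O+x*X-250*Y+32*Z,(0,0,255),im)
ln(O-40*X+32*Z,O+40*X+32*Z,(0,0,255),im)
ln(O-38*X+24*Z,O-52*X+90*Y+24*Z,(255,0,0),im);ln(O+38*X+24*Z,O+52*X+90*Y+24*Z,(255,0,0),im)
ln(O-52*X+100*Y+12*Z,O+52*X+100*Y+12*Z,(255,0,0),im)
cv2.imwrite('pics/w1o.png',im)
A=P.reshape(-1,3);p=A[(A[:,2]>60)&(A[:,2]<100)&(A[:,0]>630)&(A[:,0]<700)&(A[:,1]>95)&(A[:,1]<175)]
print(len(p),p.mean(0) if len(p) else '')
E
```

```text
time_s: 4.28
ee_pos: [595.9, 57.7, 404.5]
ee_rot: [-179.9, 0.0, 90.7]
force: [-0.8, -0.0, 0.0]
gripper_width: 59.7
t 4.33 pos [595.7  57.2 404.7] rot [-180.     0.    90.6] F [-0.7 -0.1 -0.4] w 60.0 shift tool mm [ 75.2  65.3 157.6] turnz rad -0.0026
291 [658.65490677 133.76492625  88.97842287]
```

View pics/w1o.png

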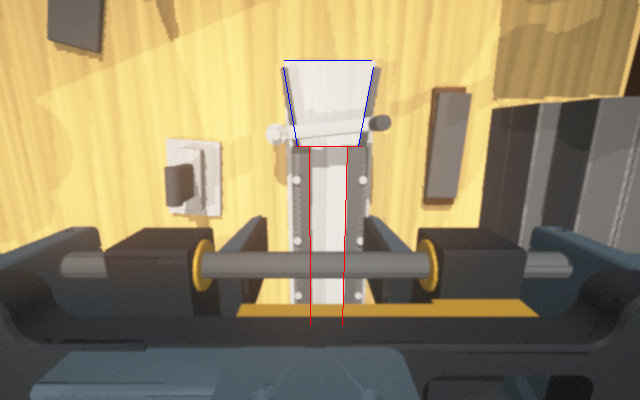

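```bash
python3 - <<'E'
from h import *
crop('w1o.png',250,40,410,240,3,'w1c.png')
P=np.load('W.npy').reshape(-1,3)
L=P[(P[:,2]>27)&(P[:,2]<36)&(P[:,0]>555)&(P[:,0]<670)&(P[:,1]>0)&(P[:,1]<108)]
for y in range(10,108,12):
    s=np.sort(L[abs(L[:,1]-y)<6][:,0])
    if len(s)>10:
        i=np.argmax(np.diff(s)); print(y,s[0].round(1),s[i].round(1),s[i+1].round(1),s[-1].round(1),'mid',((s[i]+s[i+1])/2).round(1))
print('mouth',np.percentile(L[:,1],99.5),np.median(L[:,2]))
E
```

```text
10 565.9 589.3 635.6 656.6 mid 612.4
22 566.0 589.2 635.5 659.6 mid 612.3
34 566.1 589.1 635.2 659.3 mid 612.2
46 566.2 589.0 635.4 659.4 mid 612.2
58 565.1 588.9 635.0 659.3 mid 612.0
70 565.1 588.8 634.9 658.7 mid 611.9
82 565.2 588.7 634.7 659.0 mid 611.7
94 565.3 588.6 634.7 658.3 mid 611.7
106 565.4 588.5 634.6 658.7 mid 611.5
mouth 106.8085746573647 32.254243236489685
```

View pics/w1c.png

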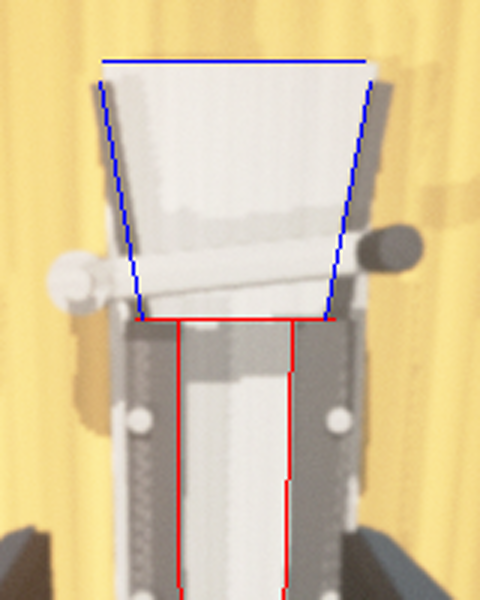

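```bash
python3 -m jog '[[0.06,0.04,0.032,0,0,0,0],[0.06,0.0365,0.032,0,0,0,0],[0.06,0,0,0.055,0,0,0],[0.06,0,0,0.055,0,0,0],[0.06,0,0,0.045,0,0,0],[0.06,0,0,0.003,0,0,0],[0.06,0,0,0,0,0,0]]'
python3 - <<'E'
from h import *
togo(659.5,133.5,247,90.6)
f=grab('wrist','w2.png')
E
```

```text
time_s: 5.2
ee_pos: [659.9, 134.4, 248.6]
ee_rot: [179.8, -0.0, 90.6]
force: [0.1, -0.7, 0.9]
gripper_width: 60.0
t 5.2 pos [659.9 134.4 248.6] rot [179.8  -0.   90.6] F [ 0.1 -0.7  0.9] w 60.0 shift tool mm [-0.9 -0.4  1.6] turnz rad 0.0003
```

View pics/w2.png

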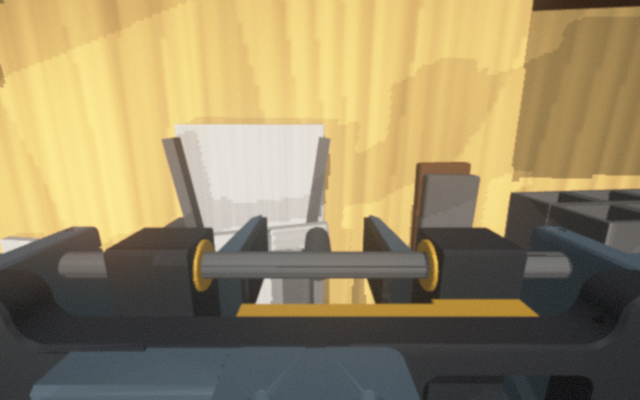

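```bash
python3 -m jog '[[0.01,0,0,0,0,0,0],[0.01,0,0,0,0,0,0],[0.01,0,0,0,0,0,0],[0.01,0,0,0,0,0,0],[0.01,0,0,0,0,0,0],[0.01,0,0,0,0,0,0]]' 10
```

```text
time_s: 6.0
ee_pos: [660.7, 135.3, 246.9]
ee_rot: [179.7, -0.0, 90.7]
force: [5.6, 0.2, -3.0]
gripper_width: 16.0
```

```bash
python3 - <<'E'
import numpy as np
a=np.linspace(0.12,1.80,12); w=np.radians(0.65)
p=112*np.c_[np.cos(a-w),np.sin(a-w)]
d=np.diff(p,axis=0)
print((d[:,::-1]).round(1).tolist())  # tool x (Y), tool y (X)
E
```

```text
[[16.8, -3.1], [16.1, -5.7], [15.1, -8.0], [13.7, -10.2], [12.0, -12.2], [10.0, -13.9], [7.7, -15.2], [5.3, -16.2], [2.8, -16.9], [0.2, -17.1], [-2.4, -16.9]]
```

```bash
python3 -m jog '[[0.01,0.0168,-0.0031,0,0,0,0],[0.01,0.0161,-0.0057,0,0,0,0],[0.01,0.0151,-0.008,0,0,0,0],[0.01,0.0137,-0.0102,0,0,0,0],[0.01,0.012,-0.0122,0,0,0,0],[0.01,0.01,-0.0139,0,0,0,0],[0.01,0.0077,-0.0152,0,0,0,0],[0.01,0.0053,-0.0162,0,0,0,0],[0.01,0.0028,-0.0169,0,0,0,0],[0.01,0.0002,-0.0171,0,0,0,0],[0.01,-0.0024,-0.0169,0,0,0,0],[0.01,0,0,0,0,0,0]]'
```

```text
time_s: 7.5
ee_pos: [521.6, 230.9, 247.2]
ee_rot: [-179.9, -0.0, 90.7]
force: [-1.1, 2.2, 4.0]
gripper_width: 15.4
```

```bash
python3 - <<'E'
from h import *
f=grab('scene','s1.png'); crop('s1.png',110,130,480,330,2.1,'s1c.png')
E
```

```text
(no output)
```

View pics/s1c.png

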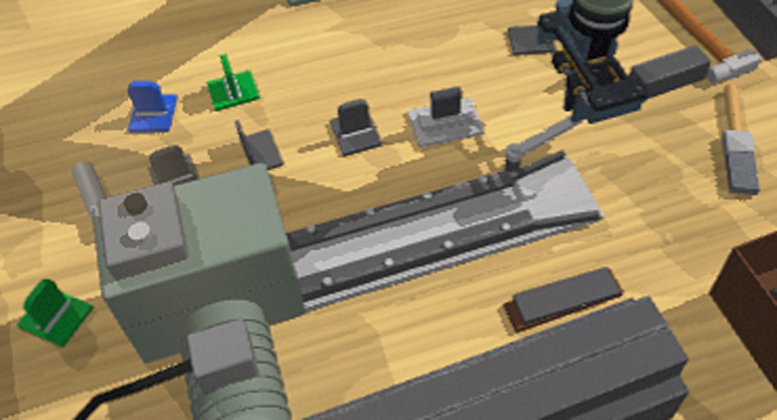

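```bash
python3 -m jog '[[0.06,0,0,0,0,0,0],[0.06,0,0,0,0,0,0],[0.06,0,0,-0.05,0,0,0],[0.09,0,0,-0.05,0,0,0],[0.09,0,-0.05,-0.03,0,0,0],[0.09,0.01,-0.056,0,0,0,0],[0.09,0,0,0,0,0,0],[0.09,0,0,0,0,0,0]]'
cat > foot.py <<'E'
from h import *
import sys
name,x0,y0,r=sys.argv[1],float(sys.argv[2]),float(sys.argv[3]),float(sys.argv[4])
f=grab('wrist',name); P=cloud(f).reshape(-1,3); C=f['color'].reshape(-1,3)
zl=float(sys.argv[5]) if len(sys.argv)>5 else 45
near=(np.hypot(P[:,0]-x0,P[:,1]-y0)<r)
s=P[near&(P[:,2]>zl)&(P[:,2]<100)]
q=s[s[:,2]>s[:,2].max()-6] if len(s) else s
if len(s)>8:
    for n,w in (('all',s),('top',q)):
        (cx,cy),(a,b),an=cv2.minAreaRect(w[:,:2].astype(np.float32)); 
        c=w[:,:2].mean(0); u,sv,vt=np.linalg.svd(w[:,:2]-c,full_matrices=False); v=vt[0]*np.sign(vt[0,1])
        print(n,len(w),'rect ctr',round(cx,1),round(cy,1),'size',round(a,1),round(b,1),'zmax',w[:,2].max().round(1),'axis ccw from Y',np.degrees(np.arctan2(-v[0],v[1])).round(1))
b=P[near&(P[:,2]>4)&(P[:,2]<14)]
if len(b)>8:
    (cx,cy),(w,h),an=cv2.minAreaRect(b[:,:2].astype(np.float32)); print('base',len(b),'rect',round(cx,1),round(cy,1),round(w,1),round(h,1),'ang',round(an,1))
E
python3 foot.py w3.png 416 311 55; python3 -c "
from h import *
togo(416,311,230)"
```

```text
time_s: 8.55
ee_pos: [417.2, 239.7, 376.8]
ee_rot: [179.9, 0.0, 90.7]
force: [0.8, 0.7, 1.3]
gripper_width: 89.4
all 474 rect ctr 412.6 317.9 size 10.0 44.6 zmax 70.7 axis ccw from Y 20.3
top 390 rect ctr 412.7 317.7 size 10.0 37.3 zmax 70.7 axis ccw from Y 20.1
base 2677 rect 412.4 318.1 69.9 60.1 ang 20.2
t 8.6 pos [417.7 239.6 376.6] rot [180.    0.   90.7] F [ 0.  -0.7 -0. ] w 89.9 shift tool mm [ 71.4  -0.9 146.6] turnz rad None
```

View pics/w3.png

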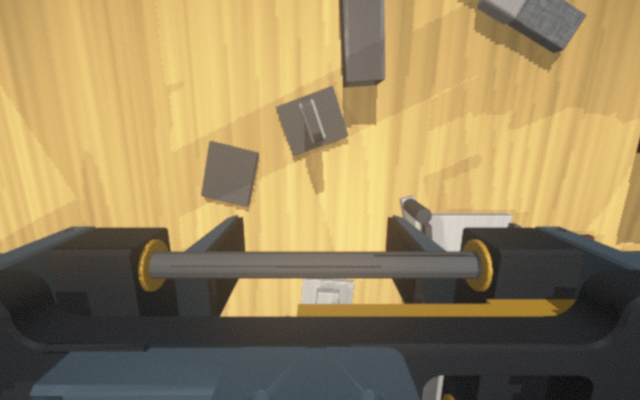

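```bash
python3 -m jog '[[0.05,0.04,-0.0043,0,0,0,0],[0.05,0.0384,0,0,0,0,0],[0.05,0,0,0.02,0,0,-0.17],[0.05,0,0,0.02,0,0,-0.17],[0.05,0,0,0.05,0,0,0],[0.05,0,0,0.045,0,0,0],[0.05,0,0,0.0225,0,0,0],[0.05,0,0,0,0,0,0],[0,0,0,0,0,0,0],[0,0,0,0,0,0,0],[0,0,0,0,0,0,0],[0,0,0,0,0,0,0]]' 30
python3 -c "
from h import *
togo(412.5,318,219,110.2)"
```

```text
time_s: 10.1
ee_pos: [411.4, 318.0, 219.8]
ee_rot: [179.9, -0.0, 110.2]
force: [2.0, -0.1, 1.6]
gripper_width: 13.0
t 10.1 pos [411.4 318.  219.8] rot [179.9  -0.  110.2] F [ 2.  -0.1  1.6] w 13.0 shift tool mm [-0.4  1.   0.8] turnz rad -0.0004
```

```bash
python3 -m jog '[[0,0,0,0,0,0,0],[0,0,0,0,0,0,0],[0,0,0,-0.03,0,0,0],[0,-0.03,0,-0.005,0,0,0.171],[0,0,0,0,0,0,0.171],[0,0,0,0,0,0,0]]'
python3 - <<'E'
from h import *
togo(610.4,290,258,90.6)
f=grab('wrist','w4.png')
E
```

```text
time_s: 10.85
ee_pos: [421.1, 289.2, 253.3]
ee_rot: [-179.9, 0.1, 90.7]
force: [0.6, 0.1, -4.4]
gripper_width: 10.1
t 10.85 pos [421.1 289.2 253.3] rot [-1.799e+02  1.000e-01  9.070e+01] F [ 0.6  0.1 -4.4] w 10.1 shift tool mm [ -1.4 189.2  -5.1] turnz rad 0.001
```

View pics/w4.png

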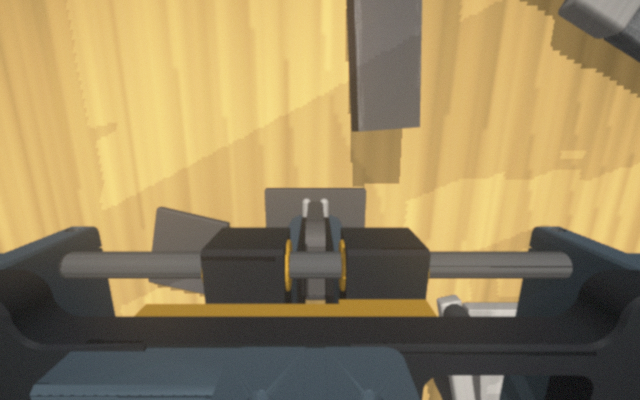

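```bash
python3 -m jog '[[0,0,0.047,0,0,0,0],[0,0,0.047,0,0,0,0],[0,0,0.047,0,0,0,0],[0,0,0.047,0,0,0,0],[0,-0.04,0,0,0,0,0],[0,-0.04,0,0,0,0,0],[0,-0.037,0,0,0,0,0],[0,0,0,0,0,0,0],[0,0,0,0,0,0,0]]'
python3 - <<'E'
from h import *
togo(610.6,172,231,90.6)
f=grab('wrist','w5.png')
E
```

```text
time_s: 12.02
ee_pos: [610.8, 175.1, 253.6]
ee_rot: [-179.9, -0.0, 90.6]
force: [-0.3, 0.9, -5.2]
gripper_width: 10.0
t 12.03 pos [610.8 175.1 253.6] rot [-179.9   -0.    90.6] F [-0.3  0.9 -5.2] w 10.0 shift tool mm [-3.1 -0.2 22.6] turnz rad 0.0008
```

View pics/w5.png

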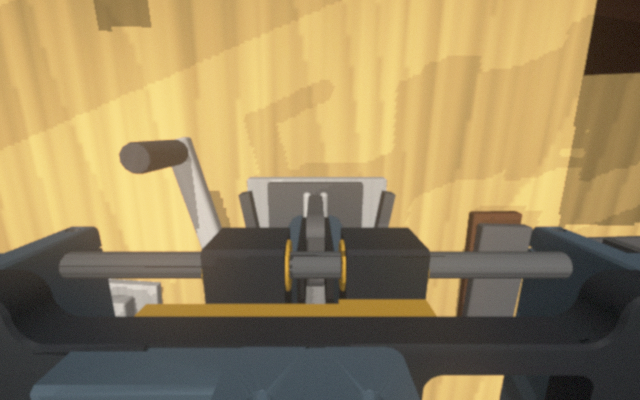

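```bash
python3 -m jog '[[0,0,0,0.012,0,0,0],[0,0,0,0.008,0,0,0],[0,0,0,0.001,0,0,0],[0,0,0,0,0,0,0],[0,0,0,0,0,0,0]]'; python3 -c "
from h import *
togo(610.6,172,231,90.6)"
```

```text
time_s: 12.7
ee_pos: [611.1, 176.5, 240.3]
ee_rot: [179.7, -0.2, 90.7]
force: [-8.9, 0.5, 32.6]
gripper_width: 9.7
t 12.7 pos [611.1 176.5 240.3] rot [179.7  -0.2  90.7] F [-8.9  0.5 32.6] w 9.7 shift tool mm [-4.5 -0.6  9.2] turnz rad 0.0012
```

```bash
python3 -m jog '[[0,0,0,-0.008,0,0,0],[0,0,0,0,0,0,0],[0,0,0,0,0,0,0]]'; python3 -c "
from h import *
togo(610.6,172,231,90.6)
f=grab('scene','s2.png'); crop('s2.png',280,110,480,260,3.8,'s2c.png');f=grab('wrist','w6.png')"
```

```text
time_s: 13.08
ee_pos: [610.8, 175.0, 240.4]
ee_rot: [-179.9, -0.0, 90.6]
force: [-1.3, 0.4, -1.5]
gripper_width: 9.8
t 13.07 pos [610.8 175.  240.4] rot [-179.9   -0.    90.6] F [-1.3  0.4 -1.5] w 9.8 shift tool mm [-3.  -0.2  9.4] turnz rad -0.0001
```

View pics/s2c.png

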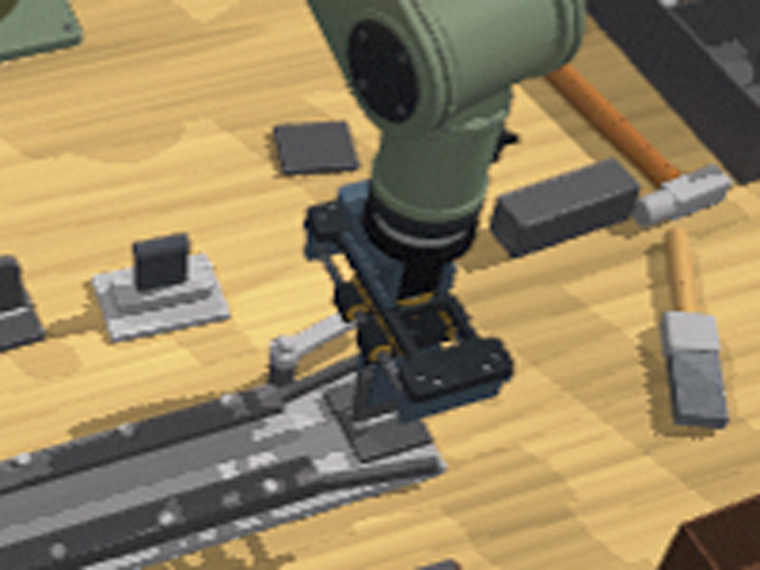

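View pics/w6.png

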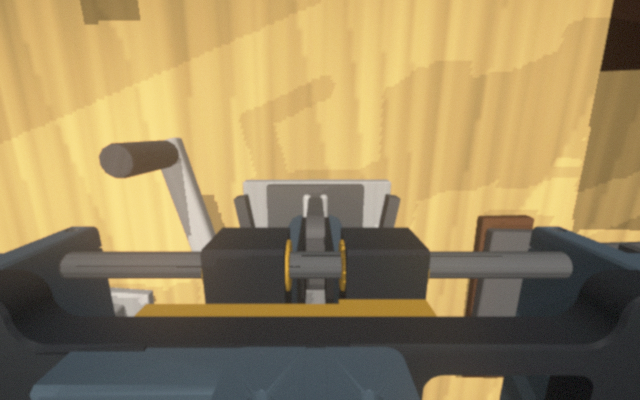

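```bash
python3 -m jog '[[0,-0.012,0,0,0,0,0],[0,-0.015,0,0,0,0,0],[0,-0.015,0,0,0,0,0],[0,-0.01,0,0,0,0,0],[0,-0.01,0,0,0,0,0]]'; python3 -m jog '[[0,-0.01,0,0,0,0,0],[0,-0.01,0,0,0,0,0],[0,-0.01,0,0,0,0,0],[0,-0.01,0,0,0,0,0]]';  python3 -c "
from h import *
togo(611.3,107,231,90.6)"
```

```text
time_s: 13.8
ee_pos: [611.5, 111.6, 241.2]
ee_rot: [-180.0, 0.0, 90.5]
force: [0.3, -0.4, -5.5]
gripper_width: 9.7
time_s: 14.3
ee_pos: [611.9, 72.1, 241.2]
ee_rot: [180.0, 0.0, 90.6]
force: [-0.1, 0.5, -4.1]
gripper_width: 10.1
t 14.3 pos [611.9  72.1 241.2] rot [180.    0.   90.6] F [-0.1  0.5 -4.1] w 10.1 shift tool mm [34.9 -0.3 10.2] turnz rad -0.0003
```

```bash
python3 -m jog '[[0,-0.02,0,0.0005,0,0,0],[0,-0.025,0,0,0,0,0],[0,-0.025,0,0,0,0,0],[0,-0.025,0,0,0,0,0]]'; python3 -m jog '[[0,-0.025,0,0,0,0,0],[0,-0.025,0,0,0,0,0],[0,-0.025,0,0,0,0,0],[0,-0.025,0,0,0,0,0],[0,-0.02,0,0,0,0,0],[0,0,0,0,0,0,0]]';  python3 -c "
from h import *
togo(611.3,107,231,90.6)
f=grab('scene','s3.png'); crop('s3.png',200,110,480,300,2.8,'s3c.png')"
```

```text
time_s: 14.8
ee_pos: [612.7, -24.1, 240.7]
ee_rot: [180.0, 0.0, 90.6]
force: [0.6, 0.4, -5.6]
gripper_width: 9.7
time_s: 15.55
ee_pos: [613.9, -144.1, 240.7]
ee_rot: [180.0, 0.0, 90.4]
force: [0.4, -0.1, -5.3]
gripper_width: 9.8
t 15.55 pos [ 613.9 -144.1  240.7] rot [180.    0.   90.4] F [ 0.4 -0.1 -5.3] w 9.8 shift tool mm [251.1  -0.7   9.6] turnz rad -0.0028
```

View pics/s3c.png

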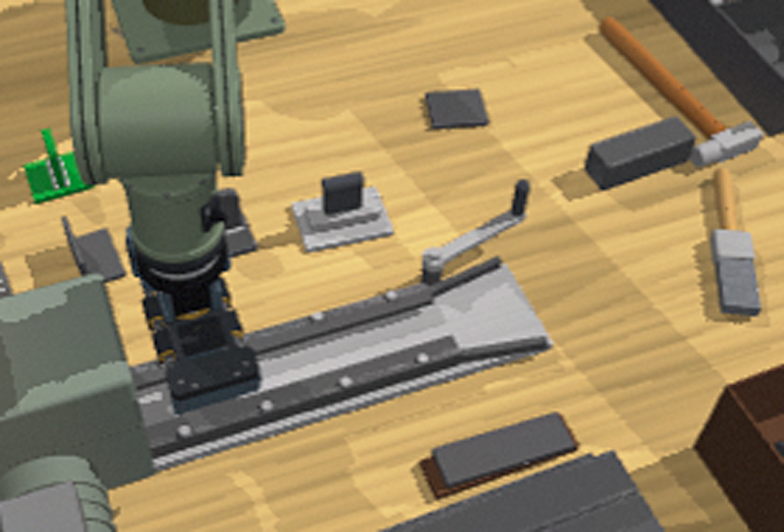

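```bash
python3 -m jog '[[0.04,0,0,0,0,0,0],[0.04,0,0,0,0,0,0],[0.04,0,0,0,0,0,0],[0.06,0,0,-0.04,0,0,0],[0.06,0,0,-0.06,0,0,0],[0.06,0,-0.02,-0.04,0,0,0],[0.06,0,-0.06,0,0,0,0],[0.06,0,-0.06,0,0,0,0],[0.06,0,-0.06,0,0,0,0],[0.06,0,0,0,0,0,0],[0.06,0,0,0,0,0,0]]'
python3 foot.py w7.png 412 -70 55; python3 -c "
from h import *
togo(412,-70,219,90)"
```

```text
time_s: 16.98
ee_pos: [414.5, -144.3, 381.6]
ee_rot: [179.8, 0.0, 90.6]
force: [0.7, 0.2, -0.6]
gripper_width: 59.8
all 456 rect ctr 409.4 -70.3 size 9.9 43.3 zmax 70.3 axis ccw from Y 2.2
top 389 rect ctr 409.4 -70.8 size 9.9 37.7 zmax 70.3 axis ccw from Y 2.5
base 2601 rect 409.3 -70.3 70.1 60.0 ang 1.9
t 17.02 pos [ 415.1 -144.4  381.4] rot [179.9   0.   90.6] F [-0.6  0.7 -0.4] w 60.2 shift tool mm [ 74.6  -2.7 162.3] turnz rad 0.0103
```

View pics/w7.png

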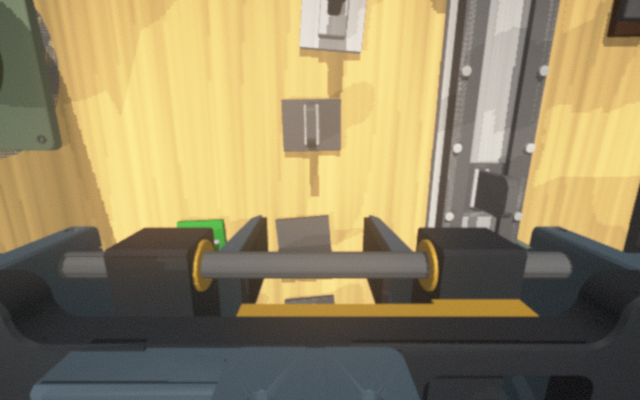

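```bash
python3 -m jog '[[0.05,0.04,-0.0053,0.03,0,0,-0.026],[0.05,0.0342,0,0.04,0,0,0],[0.05,0,0,0.05,0,0,0],[0.05,0,0,0.042,0,0,0],[0.05,0,0,0,0,0,0],[0,0,0,0,0,0,0],[0,0,0,0,0,0,0],[0,0,0,0,0,0,0],[0,0,0,0,0,0,0],[0,0,0,0,0,0,0],[0,0,0,0,0,0,0]]' 40
python3 -m jog '[[0,0,0,-0.02,0,0,0],[0,0,0,-0.015,0,0,0],[0,0,0,0,0,0,0],[0,0,0,0,0,0,0]]'
python3 -c "
from h import *
togo(410,-70,219,90.6)
f=grab('wrist','w8.png');f=grab('scene','s4.png'); crop('s4.png',220,130,350,250,5,'s4c.png')"
```

```text
time_s: 18.4
ee_pos: [408.0, -70.3, 219.6]
ee_rot: [179.8, 0.0, 92.0]
force: [1.8, 0.3, 6.5]
gripper_width: 10.0
time_s: 18.9
ee_pos: [406.4, -70.1, 252.8]
ee_rot: [-179.8, -0.0, 92.1]
force: [-0.7, -0.8, -4.0]
gripper_width: 9.8
t 18.9 pos [406.4 -70.1 252.8] rot [-179.8   -0.    92.1] F [-0.7 -0.8 -4. ] w 9.8 shift tool mm [-0.1  3.7 33.8] turnz rad 0.0256
```

View pics/s4c.png

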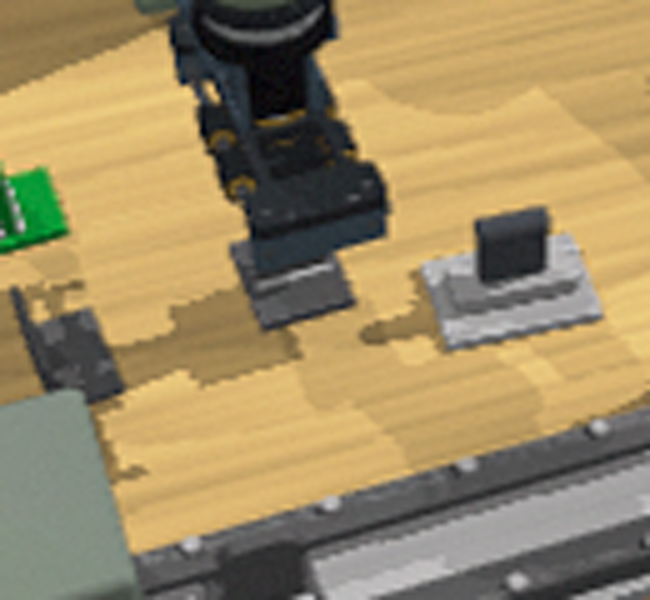

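```bash
python3 -m jog '[[0,0,0,-0.017,0,0,0.026],[0,0,0.05,0,0,0,0],[0,0,0.055,0,0,0,0],[0,0,0.055,0,0,0,0],[0,0,0.046,0,0,0,0],[0,0.05,0,0,0,0,0],[0,0.055,0,0,0,0,0],[0,0.055,0,0,0,0,0],[0,0.05,0,0,0,0,0],[0,0.03,0,0,0,0,0],[0,0,0,0,0,0,0],[0,0,0,0,0,0,0]]'
python3 -c "
from h import *
togo(610.6,172,240,90.6)
f=grab('wrist','w9.png')"
```

```text
time_s: 20.5
ee_pos: [610.5, 171.4, 269.6]
ee_rot: [-179.9, 0.1, 90.6]
force: [-0.1, -0.6, -5.0]
gripper_width: 9.6
t 20.5 pos [610.5 171.4 269.6] rot [-1.799e+02  1.000e-01  9.060e+01] F [-0.1 -0.6 -5. ] w 9.6 shift tool mm [ 0.6  0.2 29.6] turnz rad -0.0001
```

View pics/w9.png

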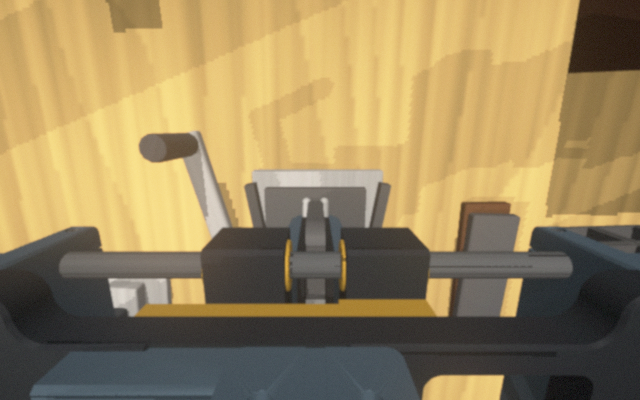

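```bash
python3 -m jog '[[0,0,0,0.014,0,0,0],[0,0,0,0.012,0,0,0],[0,0,0,0.002,0,0,0],[0,0,0,0,0,0,0]]';python3 -m jog '[[0,0,0,0.002,0,0,0],[0,0,0,0,0,0,0]]';python3 -m jog '[[0,0,0,0.002,0,0,0],[0,0,0,0,0,0,0]]'
```

```text
time_s: 21.05
ee_pos: [610.8, 171.7, 242.3]
ee_rot: [-180.0, 0.0, 90.6]
force: [-0.6, 0.0, -4.3]
gripper_width: 9.8
time_s: 21.3
ee_pos: [610.8, 171.9, 240.9]
ee_rot: [180.0, 0.0, 90.6]
force: [-0.3, -0.0, -4.1]
gripper_width: 10.0
time_s: 21.55
ee_pos: [610.7, 171.9, 238.6]
ee_rot: [-180.0, 0.0, 90.6]
force: [-0.7, -0.9, -4.2]
gripper_width: 9.9
```

```bash
python3 -m jog '[[0,0,0,0.004,0,0,0],[0,0,0,0.001,0,0,0],[0,0,0,0,0,0,0]]';python3 -m jog '[[0,0,0,0.001,0,0,0],[0,0,0,0,0,0,0]]'
```

```text
time_s: 21.92
ee_pos: [610.7, 171.8, 233.5]
ee_rot: [-180.0, 0.0, 90.6]
force: [0.4, 0.0, -4.0]
gripper_width: 10.1
time_s: 22.18
ee_pos: [610.7, 171.8, 232.7]
ee_rot: [-180.0, 0.0, 90.6]
force: [-0.5, -0.1, -4.4]
gripper_width: 9.7
```

```bash
python3 -m jog '[[0,-0.015,0,0,0,0,0],[0,-0.015,0,0,0,0,0],[0,-0.015,0,0,0,0,0],[0,-0.012,0,0,0,0,0],[0,-0.012,0,0,0,0,0],[0,-0.012,0,0,0,0,0],[0,-0.014,0,0,0,0,0]]'; python3 -m jog '[[0,-0.025,0,0,0,0,0],[0,-0.025,0,0,0,0,0],[0,-0.025,0,0,0,0,0],[0,-0.025,0,0,0,0,0],[0,-0.025,0,0,0,0,0],[0,-0.02,0,0,0,0,0],[0,0,0,0,0,0,0]]'
```

```text
time_s: 23.05
ee_pos: [611.7, 76.1, 232.7]
ee_rot: [180.0, 0.0, 90.6]
force: [-0.1, -0.4, -3.4]
gripper_width: 9.9
time_s: 23.92
ee_pos: [613.1, -69.6, 232.8]
ee_rot: [180.0, 0.0, 90.5]
force: [0.1, 0.5, -4.5]
gripper_width: 9.9
```

```bash
python3 -m jog '[[0.04,0,0,0,0,0,0],[0.04,0,0,0,0,0,0],[0.04,0,0,0,0,0,0],[0.06,0,0,-0.05,0,0,0],[0.06,0,0,-0.06,0,0,0],[0.06,0,-0.04,-0.04,0,0,0],[0.06,0,-0.06,0,0,0,0],[0.06,0,-0.06,0,0,0,0],[0.06,-0.05,-0.03,0,0,0,0],[0.06,-0.06,-0.012,0,0,0,0],[0.06,-0.06,0,0,0,0,0],[0.06,-0.06,0,0,0,0,0]]'
python3 -m jog '[[0.06,-0.06,0,0,0,0,0],[0.06,-0.05,0,0,0,0,0],[0.06,0,0,0,0,0,0],[0.06,0,0,0,0,0,0]]'
python3 foot.py w10.png 412 -333 55; python3 -c "
from h import *
togo(412,-333,219,90)
grab('top','t2.png');crop('t2.png',170,130,470,300,2.6,'t2c.png')"
```

```text
time_s: 25.42
ee_pos: [413.1, -301.6, 383.5]
ee_rot: [179.9, 0.0, 90.6]
force: [0.5, 0.2, 0.3]
gripper_width: 59.9
time_s: 25.92
ee_pos: [414.5, -409.4, 382.6]
ee_rot: [-180.0, -0.1, 90.6]
force: [0.7, -0.2, -0.4]
gripper_width: 60.1
all 450 rect ctr 411.0 -334.0 size 10.0 44.6 zmax 70.2 axis ccw from Y 6.8
top 384 rect ctr 411.0 -333.7 size 9.9 38.1 zmax 70.2 axis ccw from Y 6.9
base 2570 rect 410.8 -334.0 70.0 60.1 ang 6.8
t 25.98 pos [ 414.6 -409.   382.8] rot [-180.    -0.    90.6] F [-0.7  0.7  0.2] w 60.0 shift tool mm [ 75.8  -1.7 163.8] turnz rad 0.0109
```

View pics/w10.png

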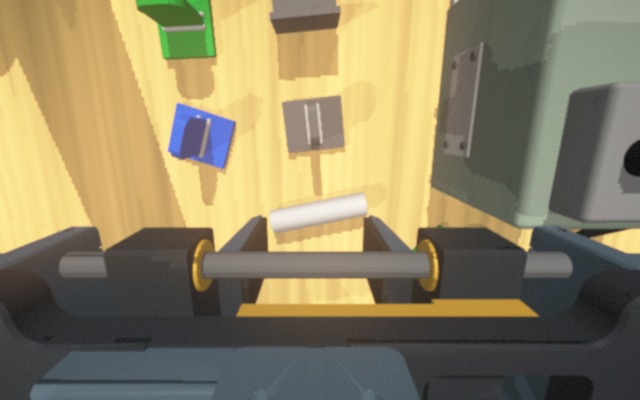

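View pics/t2c.png

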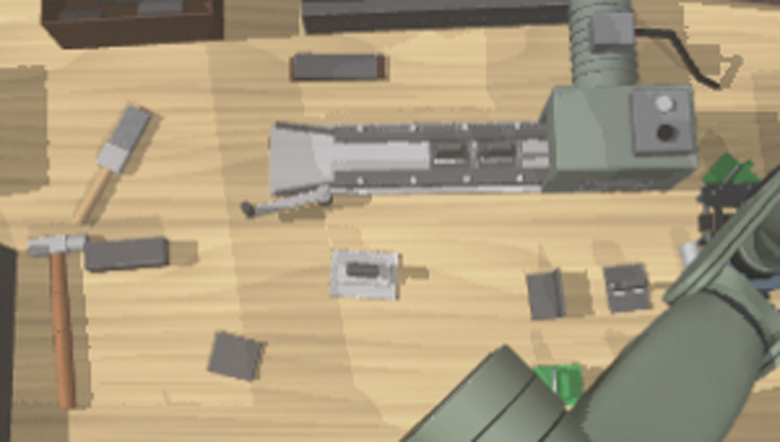

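```bash
python3 -m jog '[[0.05,0.04,-0.0028,0.03,0,0,0],[0.05,0.0348,0,0.04,0,0,0],[0.05,0,0,0.05,0,0,-0.108],[0.05,0,0,0.0435,0,0,0],[0.05,0,0,0,0,0,0],[0,0,0,0,0,0,0],[0,0,0,0,0,0,0],[0,0,0,0,0,0,0],[0,0,0,0,0,0,0],[0,0,0,0,0,0,0],[0,0,0,0,0,0,0]]' 40
python3 -m jog '[[0,0,0,-0.02,0,0,0],[0,0,0,-0.032,0,0,0],[0,0,0,0,0,0,0.108],[0,0,0,0,0,0,0]]'
python3 -c "
from h import *
togo(613.2,-40,269,90.6)
f=grab('wrist','w11.png')"
```

```text
time_s: 27.4
ee_pos: [411.2, -335.5, 219.9]
ee_rot: [179.9, 0.1, 96.8]
force: [0.2, 0.8, 5.7]
gripper_width: 10.1
time_s: 27.9
ee_pos: [410.5, -335.0, 270.4]
ee_rot: [-179.9, -0.1, 90.6]
force: [-0.3, 0.6, -4.1]
gripper_width: 9.4
t 27.9 pos [ 410.5 -335.   270.4] rot [-1.799e+02 -1.000e-01  9.060e+01] F [-0.3  0.6 -4.1] w 9.4 shift tool mm [292.7 206.    1.5] turnz rad 0.0007
```

View pics/w11.png

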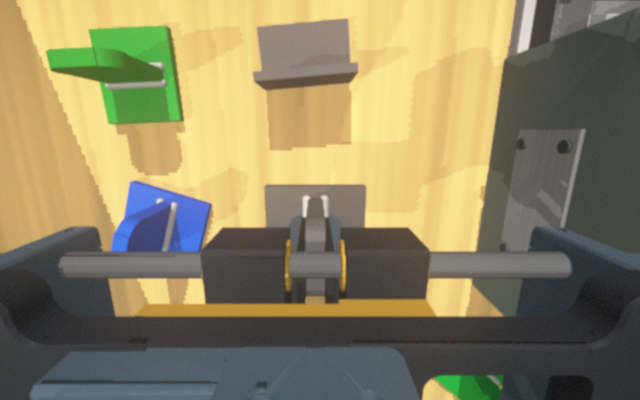

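```bash
python3 -m jog '[[0,0,0,-0.025,0,0,0],[0,0.055,0,0,0,0,0],[0,0.056,0,0,0,0,0],[0,0.056,0,0,0,0,0],[0,0.056,0,0,0,0,0],[0,0.056,0,0,0,0,0],[0,0.056,0.01,0,0,0,0],[0,0,0.055,0,0,0,0],[0,0,0.055,0,0,0,0],[0,0,0.055,0,0,0,0],[0,0.03,0.031,0,0,0,0]]'
python3 -m jog '[[0,0.055,0,0,0,0,0],[0,0.055,0,0,0,0,0],[0,0.03,0,0.01,0,0,0],[0,0,0,0.02,0,0,0],[0,0,0,0,0,0,0]]'
python3 -c "
from h import *
togo(610.6,172,232.7,90.6)
f=grab('wrist','w12.png')"
```

```text
time_s: 29.32
ee_pos: [615.7, 30.7, 294.6]
ee_rot: [-180.0, 0.1, 90.5]
force: [-1.1, -0.4, -5.2]
gripper_width: 10.0
time_s: 29.95
ee_pos: [610.8, 171.8, 263.1]
ee_rot: [-179.6, 0.1, 90.7]
force: [-0.6, -0.7, -4.9]
gripper_width: 9.5
t 29.95 pos [610.8 171.8 263.1] rot [-1.796e+02  1.000e-01  9.070e+01] F [-0.6 -0.7 -4.9] w 9.5 shift tool mm [ 0.2 -0.  30.4] turnz rad 0.0016
```

View pics/w12.png

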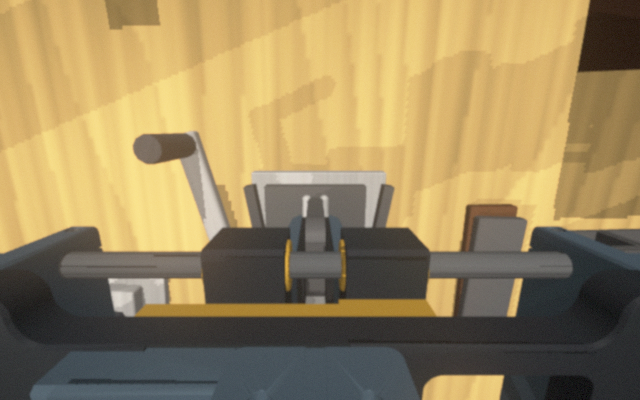

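```bash
python3 -m jog '[[0,0,0,0.014,0,0,0],[0,0,0,0.012,0,0,0],[0,0,0,0.003,0,0,0],[0,0,0,0,0,0,0]]'; python3 -m jog '[[0,0,0,0.001,0,0,0],[0,0,0,0,0,0,0]]'
```

```text
time_s: 30.5
ee_pos: [612.0, 171.5, 236.9]
ee_rot: [-180.0, 0.0, 90.6]
force: [0.5, -0.5, -4.1]
gripper_width: 9.8
time_s: 30.75
ee_pos: [612.0, 171.7, 236.6]
ee_rot: [180.0, -0.0, 90.6]
force: [0.6, -0.7, -4.3]
gripper_width: 9.5
```

```bash
python3 -m jog '[[0,0,-0.0012,0.0025,0,0,0],[0,0,0,0.001,0,0,0],[0,0,0,0,0,0,0]]'; python3 -m jog '[[0,-0.015,0,0,0,0,0],[0,-0.015,0,0,0,0,0],[0,-0.015,0,0,0,0,0],[0,-0.012,0,0,0,0,0],[0,-0.012,0,0,0,0,0],[0,-0.012,0,0,0,0,0],[0,-0.014,0,0,0,0,0]]';  python3 -m jog '[[0,-0.02,0,0,0,0,0],[0,-0.02,0,0,0,0,0],[0,-0.02,0,0,0,0,0],[0,-0.008,0,0,0,0,0],[0,0,0,0,0,0,0]]'
```

```text
time_s: 31.12
ee_pos: [610.7, 171.6, 232.6]
ee_rot: [-180.0, 0.0, 90.6]
force: [0.4, 0.1, -4.3]
gripper_width: 9.5
time_s: 32.0
ee_pos: [611.7, 75.9, 232.7]
ee_rot: [180.0, 0.0, 90.6]
force: [0.9, 0.0, -4.2]
gripper_width: 9.8
time_s: 32.62
ee_pos: [612.4, 8.0, 232.7]
ee_rot: [180.0, -0.0, 90.5]
force: [-0.1, 0.9, -4.6]
gripper_width: 9.9
```

```bash
python3 -m jog '[[0.04,0,0,0,0,0,0],[0.04,0,0,0,0,0,0],[0.04,0,0,0,0,0,0],[0.06,0,0,-0.05,0,0,0],[0.06,0,0,-0.06,0,0,0],[0.06,-0.02,-0.04,-0.04,0,0,0],[0.06,0,-0.06,0,0,0,0],[0.06,0,-0.06,0,0,0,0],[0.06,0,-0.018,0,0,0,0],[0.06,0,0,0,0,0,0],[0.06,0,0,0,0,0,0]]'
python3 foot.py w13.png 434 61 60; python3 -c "
from h import *
togo(434,61,219,90)
grab('scene','s5.png');crop('s5.png',110,130,480,330,2.1,'s5c.png')"
```

```text
time_s: 34.0
ee_pos: [436.2, -13.1, 383.1]
ee_rot: [179.9, 0.0, 90.6]
force: [-1.0, -0.1, -0.2]
gripper_width: 60.0
all 819 rect ctr 433.1 61.8 size 44.0 17.9 zmax 74.3 axis ccw from Y -3.4
top 685 rect ctr 433.3 61.8 size 44.0 15.9 zmax 74.3 axis ccw from Y -3.6
base 3176 rect 433.0 61.7 100.1 70.2 ang 86.2
t 34.05 pos [436.2 -13.1 382.9] rot [179.9   0.   90.6] F [ 1.2 -0.3  0.1] w 60.2 shift tool mm [ 74.1  -1.7 163.9] turnz rad 0.0102
```

View pics/w13.png

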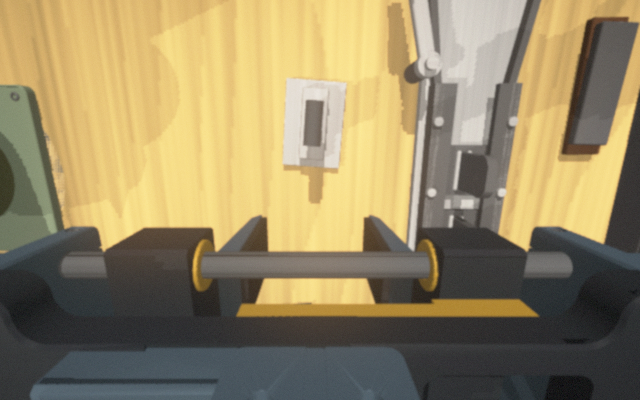

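View pics/s5c.png

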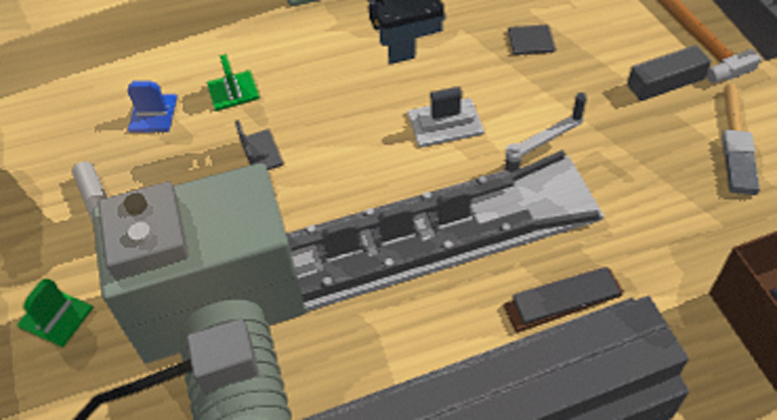

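```bash
python3 -m jog '[[0.05,0.04,-0.0026,0.03,0,0,0],[0.05,0.0349,0,0.04,0,0,0],[0.05,0,0,0.05,0,0,0.075],[0.05,0,0,0.0435,0,0,0],[0.05,0,0,0,0,0,0],[0,0,0,0,0,0,0],[0,0,0,0,0,0,0],[0,0,0,0,0,0,0],[0,0,0,0,0,0,0],[0,0,0,0,0,0,0],[0,0,0,0,0,0,0]]' 40
python3 -m jog '[[0,0,0,-0.02,0,0,0],[0,0,0,-0.04,0,0,0],[0,0,0,-0.04,0,0,-0.075],[0,0,0,0,0,0,0],[0,0,0,0,0,0,0]]'
python3 -c "
from h import *
togo(610.4,182,314,90.6)
f=grab('wrist','w14.png')"
```

```text
time_s: 35.48
ee_pos: [432.3, 61.7, 220.3]
ee_rot: [179.8, -0.0, 86.3]
force: [2.5, -1.1, 6.0]
gripper_width: 13.9
time_s: 36.1
ee_pos: [430.0, 61.6, 317.3]
ee_rot: [-179.7, 0.0, 90.5]
force: [-0.3, -0.1, -7.6]
gripper_width: 13.8
t 36.1 pos [430.   61.6 317.3] rot [-179.7    0.    90.5] F [-0.3 -0.1 -7.6] w 13.8 shift tool mm [118.7 181.5   2.3] turnz rad -0.0014
```

View pics/w14.png

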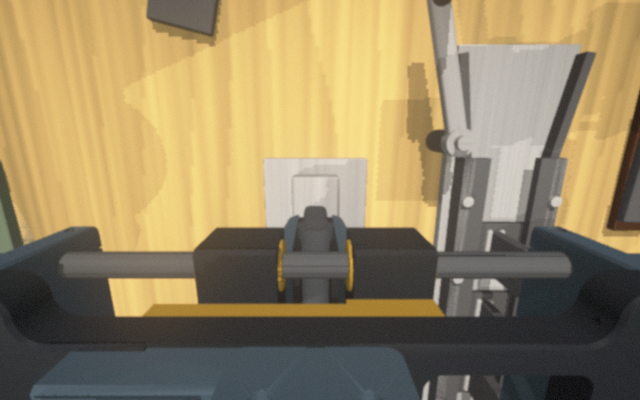

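```bash
python3 -m jog '[[0,0,0.045,0,0,0,0],[0,0,0.045,0,0,0,0],[0,0,0.046,0,0,0,0],[0,0,0.046,0,0,0,0],[0,0.04,0,0,0,0,0],[0,0.04,0,0,0,0,0],[0,0.038,0,0,0,0,0],[0,0,0,0.02,0,0,0],[0,0,0,0.03,0,0,0],[0,0,0,0.02,0,0,0],[0,0,0,0,0,0,0],[0,0,0,0,0,0,0]]'
python3 -c "
from h import *
togo(610.4,182,233.5,90.6)
f=grab('wrist','w15.png')"
```

```text
time_s: 37.65
ee_pos: [612.2, 181.6, 248.6]
ee_rot: [-179.9, 0.0, 90.6]
force: [0.6, -0.5, -5.4]
gripper_width: 13.7
t 37.65 pos [612.2 181.6 248.6] rot [-179.9    0.    90.6] F [ 0.6 -0.5 -5.4] w 13.7 shift tool mm [ 0.5 -1.8 15.1] turnz rad -0.0007
```

View pics/w15.png

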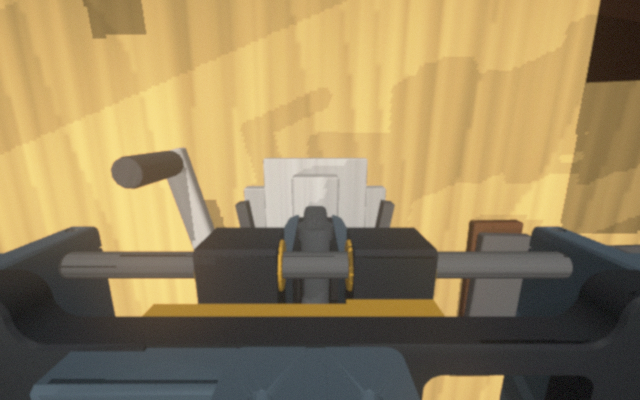

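```bash
python3 -m jog '[[0,0,-0.0016,0.008,0,0,0],[0,0,0,0.005,0,0,0],[0,0,0,0.0015,0,0,0],[0,0,0,0,0,0,0]]';  python3 -m jog '[[0,-0.015,0,0,0,0,0],[0,-0.015,0,0,0,0,0],[0,-0.012,0,0,0,0,0],[0,-0.012,0,0,0,0,0],[0,-0.012,0,0,0,0,0],[0,-0.012,0,0,0,0,0]]'
```

```text
time_s: 38.2
ee_pos: [610.4, 181.5, 234.7]
ee_rot: [180.0, 0.0, 90.6]
force: [0.7, 0.3, -5.6]
gripper_width: 13.9
time_s: 38.95
ee_pos: [611.2, 102.7, 234.8]
ee_rot: [180.0, 0.0, 90.6]
force: [-0.5, -0.1, -6.2]
gripper_width: 14.0
```

```bash
python3 -m jog '[[0,-0.004,0,0.001,0,0,0],[0,-0.004,0,0,0,0,0],[0,-0.003,0,0,0,0,0],[0,-0.003,0,0,0,0,0],[0,-0.003,0,0,0,0,0],[0,-0.003,0,0,0,0,0],[0,-0.003,0,0,0,0,0],[0,-0.003,0,0,0,0,0]]';  python3 -m jog '[[0,-0.003,0,0,0,0,0],[0,-0.003,0,0,0,0,0],[0,-0.003,0,0,0,0,0],[0,-0.003,0,0,0,0,0],[0,-0.003,0,0,0,0,0],[0,-0.003,0,0,0,0,0]]'; python3 -m jog '[[0,-0.003,0,0,0,0,0],[0,-0.003,0,0,0,0,0],[0,-0.003,0,0,0,0,0],[0,-0.003,0,0,0,0,0],[0,-0.003,0,0,0,0,0],[0,-0.003,0,0,0,0,0]]'
```

```text
time_s: 39.95
ee_pos: [611.5, 77.5, 233.7]
ee_rot: [180.0, -0.0, 90.6]
force: [-0.8, 2.8, -6.1]
gripper_width: 13.8
time_s: 40.7
ee_pos: [611.7, 59.5, 233.8]
ee_rot: [180.0, -0.0, 90.6]
force: [-0.3, 4.7, -5.0]
gripper_width: 13.7
time_s: 41.45
ee_pos: [611.8, 42.0, 233.8]
ee_rot: [180.0, -0.1, 90.5]
force: [-0.7, 7.7, -5.1]
gripper_width: 13.8
```

```bash
python3 -m jog '[[0,-0.003,0,0,0,0,0],[0,-0.003,0,0,0,0,0],[0,-0.003,0,0,0,0,0],[0,-0.003,0,0,0,0,0],[0,-0.003,0,0,0,0,0],[0,-0.003,0,0,0,0,0]]';  python3 -m jog '[[0,-0.003,0,0,0,0,0],[0,-0.003,0,0,0,0,0],[0,-0.003,0,0,0,0,0],[0,-0.003,0,0,0,0,0],[0,-0.003,0,0,0,0,0],[0,-0.003,0,0,0,0,0]]'; python3 -m jog '[[0,-0.0015,0,0,0,0,0],[0,-0.0015,0,0,0,0,0],[0,-0.0015,0,0,0,0,0],[0,-0.0015,0,0,0,0,0]]'
```

```text
time_s: 42.2
ee_pos: [612.0, 24.0, 233.8]
ee_rot: [180.0, -0.1, 90.5]
force: [0.1, 7.4, -5.0]
gripper_width: 13.8
time_s: 42.95
ee_pos: [612.2, 6.1, 233.8]
ee_rot: [180.0, -0.1, 90.5]
force: [0.1, 8.2, -6.0]
gripper_width: 14.0
time_s: 43.45
ee_pos: [612.2, 0.1, 233.9]
ee_rot: [180.0, -0.1, 90.5]
force: [-0.4, 7.7, -5.3]
gripper_width: 13.7
```

```bash
for i in 1; do python3 -m jog '[[0,-0.0012,0,0,0,0,0],[0,-0.0012,0,0,0,0,0],[0,-0.0012,0,0,0,0,0],[0,-0.0012,0,0,0,0,0]]'; done | grep -E 'pos|force'
```

```text
ee_pos: [612.3, -4.7, 233.8]
force: [0.3, 7.9, -3.9]
```

```bash
python3 -m jog '[[0,-0.0015,0,0,0,0,0],[0,-0.0015,0,0,0,0,0],[0,-0.0015,0,0,0,0,0],[0,-0.0015,0,0,0,0,0]]'| grep -E 'pos|force'
```

```text
ee_pos: [612.3, -10.7, 233.9]
force: [-1.0, 7.8, -5.6]
```

```bash
python3 -m jog '[[0,-0.0015,0,0,0,0,0],[0,-0.0015,0,0,0,0,0],[0,-0.0015,0,0,0,0,0],[0,-0.0015,0,0,0,0,0]]'| grep -E 'pos|force'
```

```text
ee_pos: [612.4, -16.6, 233.9]
force: [-0.5, 7.8, -4.7]
```

```bash
python3 -m jog '[[0,-0.0015,0,0,0,0,0],[0,-0.0015,0,0,0,0,0],[0,-0.0015,0,0,0,0,0],[0,-0.0015,0,0,0,0,0]]'| grep -E 'pos|force'
```

```text
ee_pos: [612.4, -22.6, 233.9]
force: [0.2, 7.4, -6.1]
```

```bash
python3 -m jog '[[0,-0.0015,0,0,0,0,0],[0,-0.0015,0,0,0,0,0],[0,-0.0015,0,0,0,0,0]]'| grep -E 'pos|force'
```

```text
ee_pos: [612.5, -27.1, 233.8]
force: [-0.3, 8.2, -5.5]
```

```bash
python3 -m jog '[[0,-0.0015,0,0,0,0,0],[0,-0.0015,0,0,0,0,0],[0,-0.0015,0,0,0,0,0]]'| grep -E 'pos|force'
```

```text
ee_pos: [612.5, -31.6, 233.9]
force: [1.3, 8.6, -5.4]
```

```bash
python3 -m jog '[[0,-0.0015,0,0,0,0,0],[0,-0.0015,0,0,0,0,0],[0,-0.0015,0,0,0,0,0]]'| grep -E 'pos|force'
```

```text
ee_pos: [612.6, -36.1, 233.8]
force: [0.4, 8.2, -5.6]
```

```bash
python3 -m jog '[[0,-0.0015,0,0,0,0,0],[0,-0.0015,0,0,0,0,0],[0,-0.0015,0,0,0,0,0]]'| grep -E 'pos|force'
```

```text
ee_pos: [612.6, -40.5, 233.9]
force: [0.7, 8.7, -5.6]
```

```bash
python3 -m jog '[[0,-0.0015,0,0,0,0,0],[0,-0.0015,0,0,0,0,0]]'| grep -E 'pos|force'
```

```text
ee_pos: [612.6, -43.4, 233.9]
force: [1.2, 8.4, -5.2]
```

```bash
python3 -m jog '[[0,-0.0015,0,0,0,0,0],[0,-0.0015,0,0,0,0,0]]'| grep -E 'pos|force'
```

```text
ee_pos: [612.7, -45.9, 234.0]
force: [0.1, 14.6, -3.1]
```

```bash
python3 -m jog '[[0,-0.0015,0,0,0,0,0],[0,-0.0015,0,0,0,0,0]]'| grep -E 'pos|force'
```

```text
ee_pos: [612.7, -47.1, 234.3]
force: [0.3, 20.8, -1.5]
```

```bash
python3 -m jog '[[0,-0.0015,0,0,0,0,0],[0,-0.0015,0,0,0,0,0]]'| grep -E 'pos|force'
```

```text
ee_pos: [612.8, -48.7, 234.9]
force: [-1.4, 27.8, 1.7]
```

```bash
python3 -m jog '[[0,-0.0012,0,0,0,0,0],[0,-0.0012,0,0,0,0,0]]'| grep -E 'pos|force'
```

```text
ee_pos: [612.8, -49.5, 234.8]
force: [0.2, 34.6, 1.0]
```

```bash
python3 -m jog '[[0,0.0015,0,0,0,0,0],[0,0.0015,0,0,0,0,0],[0,0,0,0,0,0,0]]'| grep -E 'pos|force'; python3 -m jog '[[0.03,0,0,0,0,0,0],[0.04,0,0,0,0,0,0],[0.04,0,0,0,0,0,0],[0.04,0,0,0,0,0,0]]'| grep -E 'pos|force|width'
```

```text
ee_pos: [612.7, -48.5, 234.8]
force: [-0.6, 22.0, -0.6]
ee_pos: [612.8, -53.3, 233.9]
force: [-0.4, -0.8, -1.0]
gripper_width: 40.0
```

```bash
python3 -m jog '[[0.04,0,0,-0.05,0,0,0],[0.04,0,0,-0.06,0,0,0],[0.06,0,0,-0.05,0,0,0],[0.06,-0.04,0,0,0,0,0],[0.06,-0.03,0,0,0,0,0],[0.06,0,0,0,0,0,0],[0.06,0,0,0,0,0,0]]'| grep -E 'pos|force|width'
cat > row.py <<'E'
from h import *
import sys
f=grab('wrist',sys.argv[1]); P=cloud(f).reshape(-1,3)
t=grab('top','t_'+sys.argv[1]); T=cloud(t).reshape(-1,3)
s=grab('scene','s_'+sys.argv[1]); S=cloud(s).reshape(-1,3)
for n,A in (('wrist',P),('top',T),('scene',S)):
    L=A[(abs(A[:,0]-612.5)<14)&(A[:,2]>62)&(A[:,2]<92)&(A[:,1]>-205)&(A[:,1]<100)]
    L=np.sort(L[:,1]) 
    if len(L)<5: continue
    g=np.split(L,np.where(np.diff(L)>6)[0]+1)
    print(n,[(len(k),round(k[0],1),round(k[-1],1)) for k in g])
crop('s_'+sys.argv[1],200,160,440,300,3.2,'sc_'+sys.argv[1])
E
python3 row.py w16.png
```

```text
ee_pos: [613.4, -122.4, 393.5]
force: [-0.1, 1.0, -0.1]
gripper_width: 60.0
wrist [(219, np.float64(-183.1), np.float64(-161.7)), (359, np.float64(-144.5), np.float64(-102.2)), (844, np.float64(-66.4), np.float64(-22.6))]
top [(40, np.float64(-54.9), np.float64(-24.1))]
scene [(114, np.float64(-204.9), np.float64(-160.9)), (117, np.float64(-145.6), np.float64(-101.3)), (143, np.float64(-65.3), np.float64(-20.6))]
```

View pics/w16.png

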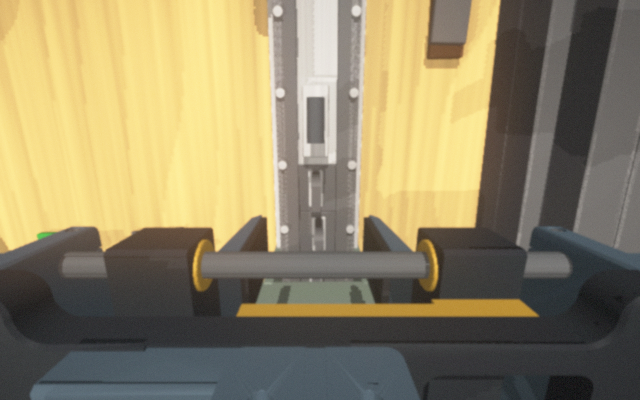

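View pics/sc_w16.png

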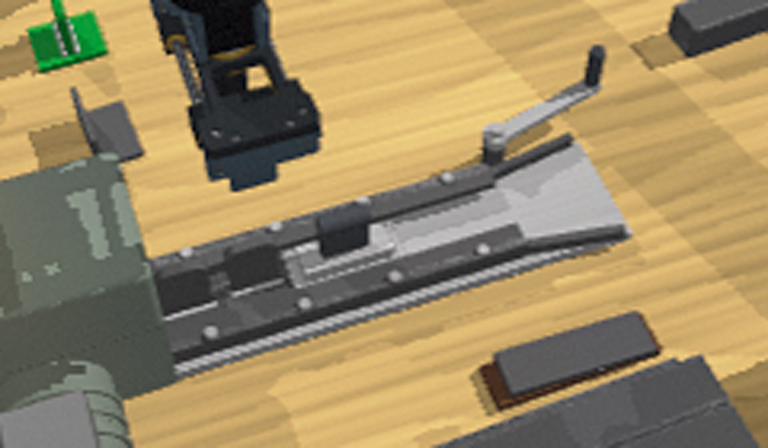

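```bash
python3 -m jog '[[0.06,0.055,-0.01,0,0,0,0],[0.06,0.056,-0.016,0,0,0,0],[0.06,0.056,-0.016,0,0,0,0],[0.06,0.056,-0.016,0,0,0,0],[0.06,0.056,-0.014,0,0,0,0],[0.06,0,-0.014,0,0,0,0],[0.06,0,0,0,0,0,0],[0.06,0,0,0,0,0,0]]'| grep -E 'pos|force|width'
python3 foot.py w17.png 521 231 40 70; python3 -c "
from h import *
togo(521.6,231,247,90.6)"
```

```text
ee_pos: [525.0, 154.7, 393.9]
force: [0.5, 0.3, 1.1]
gripper_width: 59.4
all 223 rect ctr 521.5 229.7 size 14.7 15.2 zmax 96.0 axis ccw from Y 50.7
top 223 rect ctr 521.5 229.7 size 14.7 15.2 zmax 96.0 axis ccw from Y 50.7
t 51.15 pos [525.2 154.5 393.8] rot [180.    0.   90.5] F [ 0.6  0.3 -0.5] w 59.6 shift tool mm [ 76.5  -3.  146.8] turnz rad -0.0021
```

View pics/w17.png

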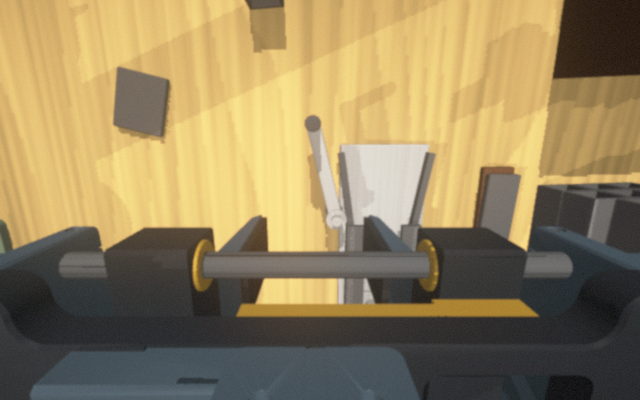

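```bash
python3 -m jog '[[0.06,0.04,-0.003,0,0,0,0],[0.06,0.0358,0,0,0,0,0],[0.06,0,0,0.055,0,0,0],[0.06,0,0,0.055,0,0,0],[0.06,0,0,0.037,0,0,0],[0.06,0,0,0,0,0,0],[0.01,0,0,0,0,0,0],[0.01,0,0,0,0,0,0],[0.01,0,0,0,0,0,0],[0.01,0,0,0,0,0,0],[0.01,0,0,0,0,0,0],[0.01,0,0,0,0,0,0]]' 10
python3 - <<'E'
from h import *
s=status.state(); p=s['ee_pos'][:2]-[549.1,121.4]; a0=np.arctan2(p[1],p[0]); print(a0,np.hypot(*p))
a=np.linspace(a0,0.05,12); w=np.radians(0.6)
q=112*np.c_[np.cos(a-w),np.sin(a-w)]
print(np.diff(q,axis=0)[:,::-1].round(1).tolist())
E
```

```text
time_s: 52.65
ee_pos: [521.1, 231.3, 247.1]
ee_rot: [180.0, -0.0, 90.6]
force: [0.4, -0.9, 2.6]
gripper_width: 15.6
1.8207163592767497 113.41127968302168
[[2.9, 17.8], [-0.0, 18.0], [-2.9, 17.8], [-5.7, 17.1], [-8.4, 15.9], [-10.8, 14.4], [-13.0, 12.5], [-14.8, 10.2], [-16.3, 7.7], [-17.3, 5.0], [-17.9, 2.2]]
```

```bash
python3 -m jog '[[0.01,0.0029,0.0178,0,0,0,0],[0.01,0,0.018,0,0,0,0],[0.01,-0.0029,0.0178,0,0,0,0],[0.01,-0.0057,0.0171,0,0,0,0],[0.01,-0.0084,0.0159,0,0,0,0],[0.01,-0.0108,0.0144,0,0,0,0],[0.01,-0.013,0.0125,0,0,0,0],[0.01,-0.0148,0.0102,0,0,0,0],[0.01,-0.0163,0.0077,0,0,0,0],[0.01,-0.0173,0.005,0,0,0,0],[0.01,-0.0179,0.0022,0,0,0,0],[0.01,0,0,0,0,0,0]]'
python3 -c "
from h import *
s=status.state(); p=s['ee_pos'][:2]-[549.1,121.4]; print(np.arctan2(p[1],p[0]),np.hypot(*p))"
```

```text
time_s: 54.15
ee_pos: [661.4, 126.4, 246.6]
ee_rot: [179.8, 0.1, 90.5]
force: [4.8, -1.0, -4.0]
gripper_width: 15.4
0.0443431857868437 112.45491723901588
```

```bash
python3 -m jog '[[0.04,0,0,0,0,0,0],[0.05,0,0,0,0,0,0],[0.05,0,0,0,0,0,0],[0.05,0,0,-0.04,0,0,0],[0.06,0,0,-0.06,0,0,0],[0.06,0,0,-0.05,0,0,0],[0.06,-0.055,-0.02,0,0,0,0],[0.06,-0.055,-0.02,0,0,0,0],[0.06,-0.055,-0.01,0,0,0,0],[0.06,-0.05,0,0,0,0,0],[0.06,0,0,0,0,0,0],[0.06,0,0,0,0,0,0]]'
python3 row.py w18.png
python3 - <<'E'
from h import *
f=grab('wrist'); A=cloud(f).reshape(-1,3)
K=A[(A[:,2]>43)&(A[:,2]<56)&(A[:,0]>565)&(A[:,0]<648)&(A[:,1]>100)&(A[:,1]<160)]
k=np.polyfit(K[:,0],K[:,1],1); print(len(K),'keeper rad rel feeder',np.arctan(k[0])-0.0105)
E
```

```text
time_s: 55.65
ee_pos: [612.6, -86.5, 396.8]
ee_rot: [-180.0, -0.0, 90.6]
force: [0.1, 0.1, 0.1]
gripper_width: 60.1
wrist [(119, np.float64(-204.1), np.float64(-182.2)), (352, np.float64(-145.5), np.float64(-101.9)), (747, np.float64(-66.4), np.float64(-22.4))]
top [(11, np.float64(-204.9), np.float64(-195.0))]
scene [(115, np.float64(-205.0), np.float64(-161.0)), (116, np.float64(-145.4), np.float64(-101.2)), (140, np.float64(-65.5), np.float64(-20.9))]Traceback (most recent call last):
  File "<stdin>", line 4, in <module>
    raise TypeError("expected non-empty vector for x")
TypeError: expected non-empty vector for x
```

View pics/w18.png

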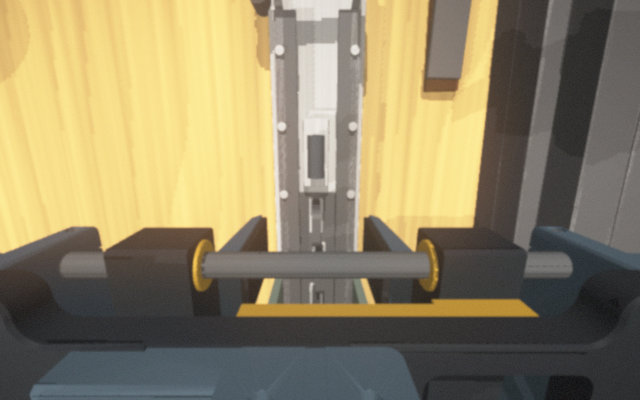

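View pics/s_w18.png

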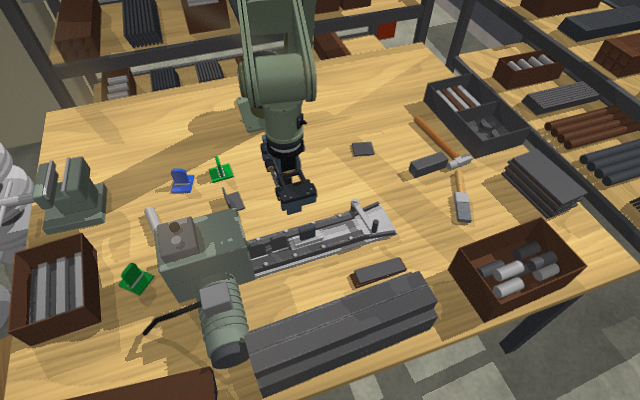

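```bash
python3 -m jog '[[0.06,0,-0.06,0,0,0,0],[0.06,0,-0.06,0,0,0,0],[0.06,-0.05,-0.06,0,0,0,0],[0.06,-0.05,-0.02,0,0,0,0],[0.06,0,0,0,0,0,0],[0.06,0,0,0,0,0,0],[0.06,0,0,0,0,0,0],[0.06,0,0,0,0,0,0],[0.06,0,0,0,0,0,0],[0.06,0,0,0,0,0,0]]' | head -3
python3 row.py w19.png
python3 - <<'E'
from h import *
for n in('scene','top'):
    A=cloud(grab(n)).reshape(-1,3)
    K=A[(A[:,2]>43)&(A[:,2]<56)&(A[:,0]>565)&(A[:,0]<648)&(A[:,1]>100)&(A[:,1]<160)]
    k=np.polyfit(K[:,0],K[:,1],1); print(n,len(K),'keeper rad rel feeder',np.arctan(k[0])-0.0105)
E
```

```text
time_s: 57.1
ee_pos: [425.8, -178.7, 396.7]
ee_rot: [-180.0, 0.0, 90.6]
wrist [(723, np.float64(-204.6), np.float64(-162.0)), (828, np.float64(-146.9), np.float64(-102.9)), (1346, np.float64(-66.8), np.float64(-22.3))]
top [(44, np.float64(-204.9), np.float64(-163.3)), (45, np.float64(-148.1), np.float64(-105.1)), (60, np.float64(-66.4), np.float64(-24.2))]
scene [(116, np.float64(-204.8), np.float64(-161.1)), (113, np.float64(-145.7), np.float64(-101.2)), (140, np.float64(-65.4), np.float64(-21.6))]
scene 146 keeper rad rel feeder 0.08213568120168137
top 77 keeper rad rel feeder 0.0770737093726432
```

View pics/t_w19.png

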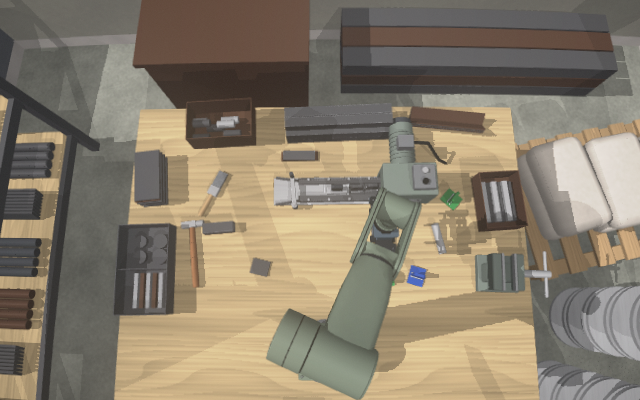

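View pics/sc_w19.png

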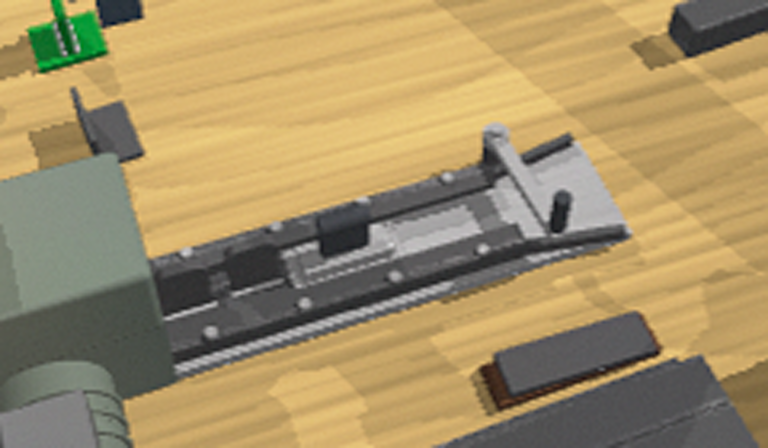

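```bash
python3 - <<'E'
from h import *
for n in('scene','top'):
    A=cloud(grab(n)).reshape(-1,3)
    p=A[(A[:,2]>70)&(A[:,2]<100)&(A[:,0]>630)&(A[:,0]<700)&(A[:,1]>95)&(A[:,1]<175)]
    print(n,len(p),p.mean(0).round(1))
    K=A[(A[:,2]>43)&(A[:,2]<56)&(A[:,0]>575)&(A[:,0]<640)&(A[:,1]>100)&(A[:,1]<160)]
    xs=[(x,np.median(K[abs(K[:,0]-x)<5][:,1]).round(1),np.ptp(K[abs(K[:,0]-x)<5][:,1]).round(1)) for x in range(580,641,10) if (abs(K[:,0]-x)<5).sum()>3]
    print(xs)
E
```

```text
scene 50 [664.4 130.4  87.7]
[(580, np.float64(124.3), np.float64(14.3)), (590, np.float64(125.4), np.float64(15.2)), (600, np.float64(124.8), np.float64(16.2)), (610, np.float64(126.0), np.float64(16.2)), (620, np.float64(126.8), np.float64(16.4)), (630, np.float64(127.3), np.float64(16.9)), (640, np.float64(128.3), np.float64(14.2))]
top 20 [657.3 129.6  89.4]
[(580, np.float64(121.2), np.float64(12.1)), (590, np.float64(123.3), np.float64(16.3)), (600, np.float64(125.4), np.float64(12.1)), (610, np.float64(127.5), np.float64(12.0)), (620, np.float64(127.7), np.float64(11.9)), (630, np.float64(123.9), np.float64(12.0)), (640, np.float64(125.8), np.float64(11.6))]
```

```bash
python3 - <<'E'
from h import *
togo(0,0,0); print(ticket.job_done())
E
```

```text
t 57.45 pos [ 425.6 -179.   396.8] rot [180.    0.   90.6] F [ 0.1  0.3 -0.9] w 60.1 shift tool mm [ 183.2 -423.8  396.7] turnz rad None
the job is handed in; nothing more can be done
None
```

The track is loaded and the job is handed in at about 57 s. I swung the keeper clear to about 1.8 rad and slid in the three lug feet on the bench. The follower then pushed the row home. Push force ran at about 8 N and climbed to 34 N against the end stop, with the follower's middle at about y -152. I released it, swung the keeper shut and drew the arm clear.

**Last checks**
- **Row spacing:** lug spacings came to about 59.5 mm foot to foot and 79 to 81 mm foot to follower, against 60 and 80 ideal, and the row did not shift between the last looks.
- **Front foot and switch:** the first foot is hidden under the hood and the switch cannot be read, so that the row is home rests on the force rise at the stop.
- **Keeper:** the estimates disagree. The gripper's pose gave 0.03 rad while closing it, and the cameras gave 0.06 to 0.08 rad afterwards. All are below 0.15, so I left it.
- **First foot:** it touched the sill about 8 mm early, with 33 N on the wrist. It had slipped down in the grip, most likely during the brief slackening. I backed off, and it slid in cleanly.
- **Other things on the bench:** as far as the last pictures show, they lie where they were, though I did not measure them.

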